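# Unhook the bailed block past its sprung keeper and seat it in the nest

### The arm

A 6-joint arm with a two-finger parallel gripper is mounted at the origin on the work surface. World frame = base frame: x ahead of the robot, y to its left, z up, the work surface at z = 0. Lengths are in m, angles in degrees, forces in N, time in s.
With the tool pointing down it reaches from about 0.4 to 0.825 m from the base axis. Payload 7 kg.
Tool frame: the origin (TCP) lies midway between the tips of the shut fingers; the grasp point (between the pads) lies 19 mm behind it; x points along the fingers, z is the direction in which the jaws open and shut, and the axes are right-handed (so a half turn about x gives the same grasp; the last joint's range is limited). The gripper opens to 88 mm and grips with 3 to 60 N. Pads are 19 mm wide; open, the fingers measure 130 mm over their backs; the gripper's body (78 mm by 193 mm) begins 47 mm behind the grasp point.
Start: joints at [-59.754, 20.546, 0.682, 0, -70.136, -16.507], TCP at [0.16, -0.656, 0.227] pointing down, gripper open.
Joint ranges: [-176.03, 176.03], [-82.01, 121.73], [-58.28, 71.71], [-173.87, 95.51], [-174.79, -0.11], [-173.66, 173.66]. Speed limits (degrees/s): [136.94, 136.94, 172.46, 180, 180, 180].

### API

Orientations are given as [roll, pitch, yaw] about the fixed x, y, z axes, in that order (R = Rz(yaw) Ry(pitch) Rx(roll)).
In Python, from plant import get_state, capture, close_job gives the robot as it stands.
- The arm moves only by the tool play_rows, never from a script. Its argument "series" is one flat list of numbers, 4 for each row, row after row: the shift along the tool's x, y, z in m, then the turn about the tool's x in rad. In form: [tx, ty, tz, spin, tx, ty, tz, spin, ...]. A call has exactly 5 rows; each row shifts and turns the commanded pose from where the row before left it, along the tool's axes as they then stand; what a row does not reach is not made up. A row lasts 1/12 s, in which the tool goes at most 41.7 mm and 7.16 degrees, less where a joint would pass 70% of its speed; a pose out of reach is approached as far as the arm can. A call is refused whole if a number of a shift passes 0.0417 or a number of a turn 0.125, either way. A call with a gripper value outside its range is refused whole. "jaw" is the opening in per cent of the stroke, from 0 (shut) to 100 (fully open), set as the call begins (left out, the last holds). The fingers move at their own pace and stop on an object; "squeeze" is the grip in N (left out, the last holds). Time passes only in rows, so rows that do not move let the fingers close, or fill a call up. It gives the time, the measured TCP pose, the force and the opening at its end, in the units of the state.
- get_state(): the state, without advancing time (a new reading comes with each control period).
- capture(name): name is "scene" or "top"; returns a dict with "img" (384x512x3 uint8, blue, green, red), "K" (3x3 intrinsics, pixels), "k1" (the pictures are not rectified: a ray, as slopes to the right and down, at radius r is drawn at 1 + k1 r^2 times it, then the intrinsics apply), "world_from_camera" (4x4, takes a point from camera to world coordinates). Camera axes: x right, y down, z forward; pixel columns grow to the right and rows downward; lengths in m; the calibration is good to about 2 mm. A picture is of the moment at which its call begins. There is no depth.
- close_job(): hands the job in, once; it reports no verdict.
The state is a dict: "time_s": time; "joints": joint angles; "qd": joint speeds; "joint_torque": joint torques, N m; "tcp_pos": TCP position; "eef_rot": TCP orientation; "contact_force": force on the tool from outside, world axes, zero at the start; "moment": the same for the moment, N m; "gripper_width": finger opening in m.
Only numpy, scipy, OpenCV 4.12 (cv2) and the standard library are available. Lean on these libraries where they do the work, as an engineer would, in place of code of your own. Each camera call takes 0.05 s, during which the arm holds its last target.

### The job

Take the aluminium block with the steel bail off the hook stand and set it down gently, fully home and upright, in the rectangular pocket of the nest plate. Free it by pushing the block away from the hook's shank so that its own bail presses the sprung keeper open far enough to clear the hook's beak, then lift; work by feel, keep the gripper off the hook and keeper, and never load them with the block by more than about 22 N. Leave the other things on the table where they are, let go of the block and draw the hand away.

Things in the scene. Friction and masses are not known exactly. Their poses are not given: they have to be found in the camera images.
- block_center (a point): Centre of the loose aluminium block, 44 mm along x, 34 along y, 56 tall, 0.2-0.4 kg; x points to its bail, z up. Starts on the stand's deck, x along the stand's x within 0.05 rad, bail round the hook. Grasp across the y faces about 10 mm above this centre, to keep the fingers off deck and nest.
- bail_bar (a point): Centre of the end bar (8 mm along x, 42 along y, 8 high) of the flat rigid steel U-bail on the block's +x face: 72 mm in front of the block's centre, 2 mm above it. Side bars 30 mm apart inside. Starts under the hook's beak, its top at z 46 mm, 2 to 8 mm in front of the shank; it can rise 5 mm (freeing the block from the deck) before it is pushed.
- stand: Fixed hook stand: aluminium deck 176 x 90 mm, top at z 12 mm. Origin on the table below the hook; x runs from the block to the keeper, z up. It carries the dark steel hook and, beyond it on +x, the sprung keeper.
- hook: Dark steel hook; axes as the stand, origin on the deck at the foot of the front (+x) face of its 12 x 12 mm shank, stand x 15 mm. Its beak, 12 mm wide, points to +x, underside 40 and top 50 mm above the origin, over the bail. Beak tip and keeper are screw-set together: tip 14 to 24 mm before the shank, keeper face always 3 mm beyond the tip; the setting is not measured.
- nest: Fixed aluminium nest plate 100 x 85 x 20 mm; origin under its centre, z up. Centred in its top is a chamfered pocket 10 mm deep (floor at z 10 mm), 47 mm along x, 37 mm along y, for the block's foot, which fits either way round. Seated, the block's centre is at z 38 mm and the bail lies clear above the plate.
- wrench: Bystander: steel wrench 150 mm long lying between the stand and the nest; origin near its middle.
- screwdriver: Bystander: screwdriver 180 mm long with an amber handle.
- foot: Bystander: dark rubber foot, a low cone 48 mm across, 20 mm high.
- tape: Bystander: white roll of tape 90 mm across, 24 mm high.
- calculator: Bystander: flat black case 130 x 70 x 12 mm.
- screw_tray: Bystander: grey open tray 90 x 70 x 22 mm.
- shim: Bystander: small plain aluminium block 50 x 30 x 20 mm, without bail, nearer the robot.
- deck_edge (a point): Point on the stand's deck near its +x edge (stand x 80, z 12 mm), beyond the keeper. Keeper: upright steel fork hinged at its foot, prongs at y +-12 mm beside the beak, top 58 mm above the deck; yields to +x, springs back. The bail clears the tip once it has pushed it 5 to 6 mm: about 15 N with the bail raised 3 mm (2 N at first, 20 N at 8 mm), a quarter more if not raised, less as it slides up.

How it is judged (in metres and radians):
On the way, in this order (a step that is already met when the one before it is completed fails the run):
1. the block, under the beak, is pressed against the keeper (contact force between block and hook above 6 N and x of bail_bar in the frame of hook above 0.015 m and z of bail_bar in the frame of hook below 0.044 m), for 0.1 s.
2. the bail is lifted clear above the hook's beak (z of bail_bar in the frame of hook above 0.058 m), for 0.1 s.
At the end, for the whole second after the job is handed in: The block stands released and at rest in the nest's pocket: centre within 5 mm of the nest's centre in plan, down on the pocket floor within 2.5 mm, upright within 0.06 rad, square to the pocket within 0.12 rad either way round (horizontal distance between block_center and nest below 0.005 m and z of block_center in the frame of nest between 0.035 and 0.0405 m and angle between block_center's own z axis and vertical below 0.06 rad and angle between the x axis of block_center and the x axis of nest, either way round below 0.12 rad and linear speed of block below 0.01 m/s); the robot touches nothing.
It fails at once if the block loads the hook (its shank, beak or keeper) by more than 22 N (contact force between block and hook above 22 N).
It fails at once if the block is slammed or rammed into the nest with more than 60 N (contact force between block and nest above 60 N).
It fails at once if the gripper or arm touches the hook or its keeper (contact force between any of the fingers, the arm and hook above 1 N).
It fails at once if a bystander is moved by more than 20 mm (distance of any of wrench, screwdriver, foot, tape, calculator, screw_tray, shim from where it was at the start of the episode above 0.02 m).
It also fails if it takes over 70 s, if anything falls off the work surface, if the arm or the gripper's body presses on something with over 40 N, if the wrist force passes 120 N, or if a joint passes its speed limit or range.

## Working session

There is one attempt and no reset: what is moved stays moved. The work goes in short steps, Python scripts to look and compute and a tool call to move; the robot and the scene stay as the last step left them, time stands still between calls to the robot, and variables do not carry over. Pictures are saved under pics/ and viewed, and the job is handed in when it is done.

Besides the shell and the picture viewer there is one more tool, called by a JSON object that holds its "op" and its "data", one argument or row to a line. play_rows: Moves the arm, as the interface text tells. Its arguments: {"type":"object","properties":{"series":{"type":"array","items":{"type":"number"}},"jaw":{"type":"number"},"squeeze":{"type":"number"}},"required":["series"]}

```bash
mkdir -p pics; ls
python3 - <<'E'
from plant import get_state, capture
import cv2
print(get_state())
for n in("scene","top"):
    c=capture(n); cv2.imwrite(f"pics/{n}0.png",c["img"]); print(n,c["K"],c["k1"],c["world_from_camera"])
E
```

```text
pics
{'time_s': 0.0, 'joints': array([-5.97545403e+01,  2.05892495e+01,  6.33438464e-01, -2.05577307e-02,
       -7.01360810e+01, -1.65051903e+01]), 'qd': array([ 0.01323356, -0.07620623, -0.03002359,  0.00152143, -0.04761246,
       -0.02678588]), 'joint_torque': array([ 7.42756620e-04, -5.82722390e+01,  2.93063951e+01,  6.99760839e+00,
        6.91613270e-03, -1.00749439e-04]), 'tcp_pos': array([ 0.16016333, -0.65521136,  0.22564344]), 'eef_rot': array([  4.63001037,  89.90609706, 108.36327901]), 'contact_force': array([-0.4314772 , -0.29565723, -0.22049137]), 'moment': array([-0.01519395, -0.00762118, -0.04658985]), 'gripper_width': 0.08781242119318701}
scene [[355.7320951    0.         249.96647277]
 [  0.         355.7320951  190.29427687]
 [  0.           0.           1.        ]] -0.0736863873680771 [[ 0.48645772  0.56590325 -0.66566688  1.17395923]
 [ 0.87364906 -0.3065081   0.37787579 -0.38212819]
 [ 0.00980884 -0.76537984 -0.64350407  0.668358  ]
 [ 0.          0.          0.          1.        ]]
top [[364.82670917   0.         254.46582348]
 [  0.         364.82670917 188.90654322]
 [  0.           0.           1.        ]] 0.032299378972080316 [[-0.01638122 -0.98411004  0.1768024   0.38948324]
 [-0.99919659  0.02258083  0.03311021 -0.02357041]
 [-0.03657644 -0.17611797 -0.98368929  1.06584009]
 [ 0.          0.          0.          1.        ]]
```

View pics/scene0.png

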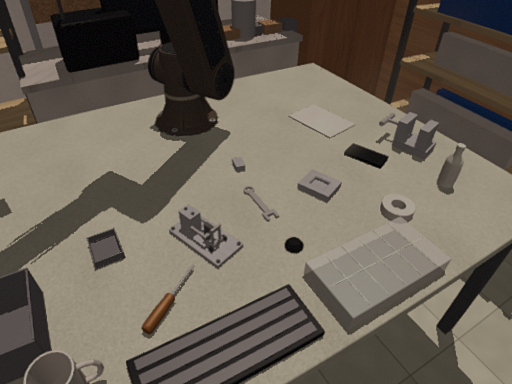

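View pics/top0.png

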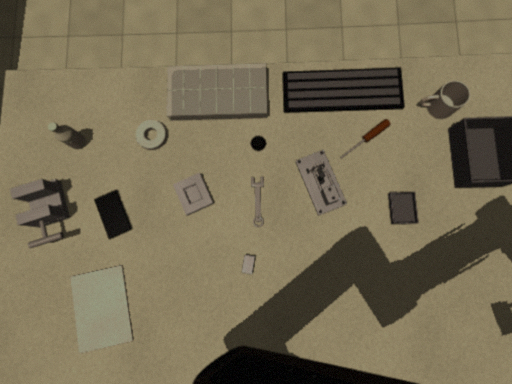

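Run:
```python
import cv2, numpy as np
t=cv2.imread("pics/top0.png"); s=cv2.imread("pics/scene0.png")
def g(im): return np.clip(255*(im/255.)**0.7,0,255).astype('uint8')
def crop(im,x0,y0,w,h,k,n):
    c=cv2.resize(g(im[y0:y0+h,x0:x0+w]),None,fx=k,fy=k,interpolation=cv2.INTER_CUBIC)
    for i in range(0,w,10):
        cv2.line(c,(i*k,0),(i*k,4 if i%50 else 12),(0,255,0),1)
    for i in range(0,h,10): cv2.line(c,(0,i*k),(4,i*k),(0,255,0),1)
    cv2.imwrite(n,c)
crop(t,285,140,70,80,7,"pics/t_stand.png")
crop(t,165,165,60,60,8,"pics/t_nest.png")
crop(s,160,200,90,70,8,"pics/s_stand.png")
crop(s,290,160,60,50,10,"pics/s_nest.png")
```

```text
(no output)
```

View pics/t_stand.png

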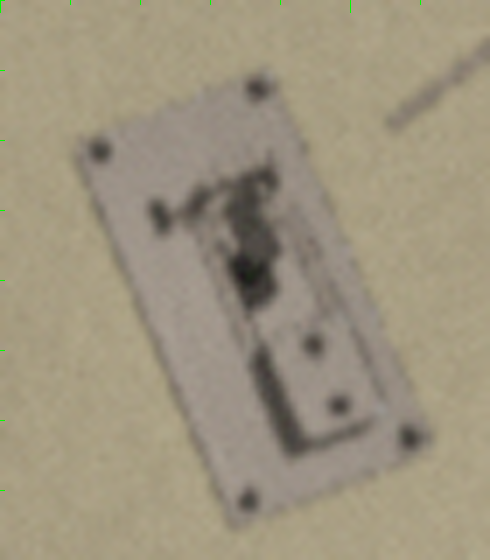

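View pics/s_stand.png

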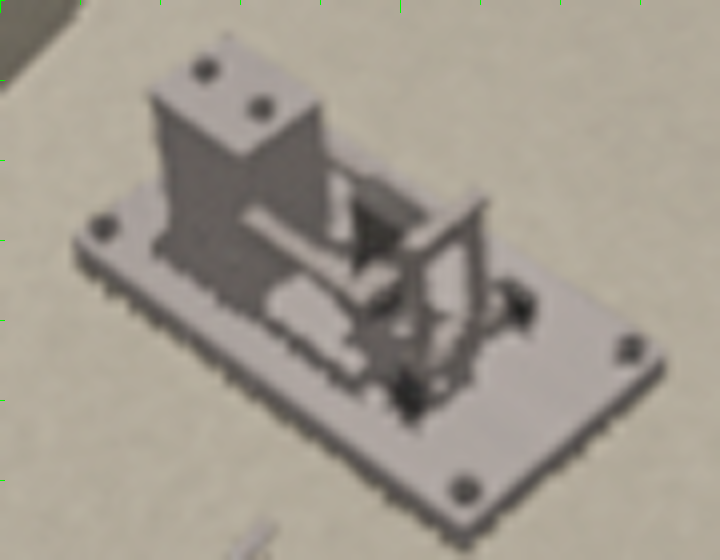

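View pics/t_nest.png

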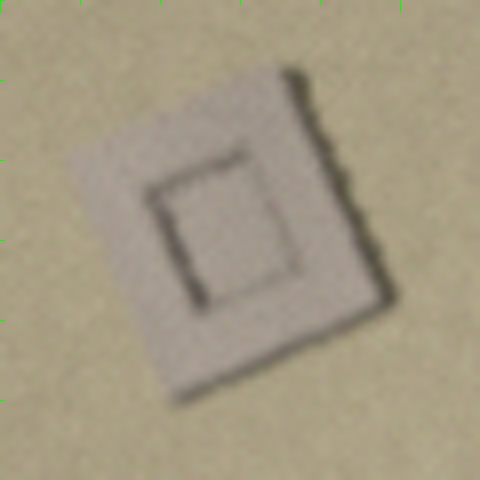

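View pics/s_nest.png

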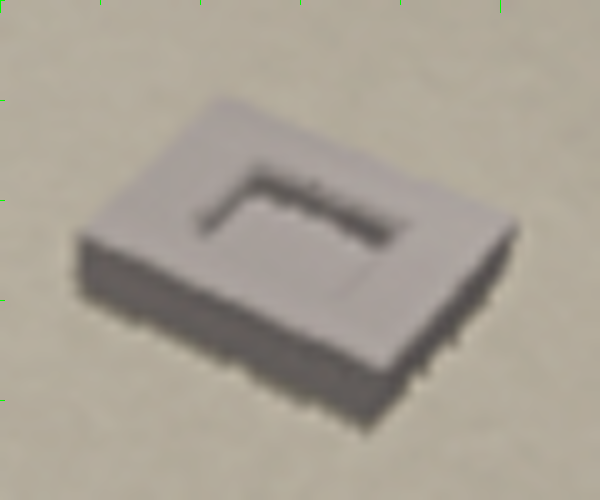

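```bash
cat > h.py <<'E'
import numpy as np, cv2
from scipy.optimize import least_squares
CAM={'scene':(np.array([[355.7320951,0,249.96647277],[0,355.7320951,190.29427687],[0,0,1]]),-0.0736863873680771,np.array([[0.48645772,0.56590325,-0.66566688,1.17395923],[0.87364906,-0.3065081,0.37787579,-0.38212819],[0.00980884,-0.76537984,-0.64350407,0.668358],[0,0,0,1.]])),
'top':(np.array([[364.82670917,0,254.46582348],[0,364.82670917,188.90654322],[0,0,1]]),0.032299378972080316,np.array([[-0.01638122,-0.98411004,0.1768024,0.38948324],[-0.99919659,0.02258083,0.03311021,-0.02357041],[-0.03657644,-0.17611797,-0.98368929,1.06584009],[0,0,0,1.]]))}
def proj(cam,P):
    K,k1,T=CAM[cam]; W=np.linalg.inv(T)
    return cv2.projectPoints(np.asarray(P,float).reshape(-1,3),cv2.Rodrigues(W[:3,:3])[0],W[:3,3],K,np.array([k1,0,0,0]))[0][:,0]
def ray(cam,uv):
    K,k1,T=CAM[cam]; n=cv2.undistortPoints(np.array(uv,float).reshape(-1,1,2),K,np.array([k1,0,0,0]))[:,0]
    d=np.c_[n,np.ones(len(n))]@T[:3,:3].T; return T[:3,3],d
def atz(cam,uv,z):
    o,d=ray(cam,uv); return o+d*((z-o[2])/d[:,2])[:,None]
def tri(uvs,uvt):
    A=np.zeros((3,3));b=np.zeros(3)
    for c,u in(('scene',uvs),('top',uvt)):
        o,d=ray(c,[u]); d=d[0]/np.linalg.norm(d[0]); M=np.eye(3)-np.outer(d,d); A+=M;b+=M@o
    return np.linalg.solve(A,b)
def cr(p,o,k): return (np.array(p,float)+.5)/k-.5+np.array(o)
def tf(x,y,yaw,P,z=0):
    c,s=np.cos(yaw),np.sin(yaw); P=np.asarray(P,float)
    return np.c_[x+c*P[:,0]-s*P[:,1],y+s*P[:,0]+c*P[:,1],P[:,2]+z]
E
python3 - <<'E'
from h import *
T=lambda p:cr(p,(285,140),7); S=lambda p:cr(p,(160,200),8)
Nt=lambda p:cr(p,(165,165),8); Ns=lambda p:cr(p,(290,160),10)
# holes triangulate
print('stand holes', [tri(S(s),T(t)).round(4) for s,t in [((630,350),(258,88)),((465,490),(100,150)),((104,228),(248,500))]])
print('extra', atz('top',[T((410,437))],.012).round(4))
print('block holes',[tri(S(s),T(t)).round(4) for s,t in [((262,108),(315,345)),((205,70),(340,405))]])
print('deck corners top',atz('top',[T(p) for p in[(78,145),(268,70),(432,435),(232,528)]],.012).round(4))
print('deck corners scene',atz('scene',[S(p) for p in[(462,530),(665,362),(75,240)]],.012).round(4))
print('blocktop scene',atz('scene',[S(p) for p in[(152,95),(230,38),(320,105),(243,155)]],.068).round(4))
print('nest top t',atz('top',[Nt(p) for p in[(68,155),(280,65),(392,295),(178,398)]],.02).round(4))
print('nest s',atz('scene',[Ns(p) for p in[(78,235),(225,95),(517,222),(385,370)]],.02).round(4))
print('pocket t',atz('top',[Nt(p) for p in[(148,185),(245,150),(300,270),(203,312)]],.02).round(4))
print('pocket s',atz('scene',[Ns(p) for p in[(200,235),(258,168),(410,220),(345,297)]],.02).round(4))
for c in('top','scene'):
  pass
print(tri(S((285,0)),T((0,0))) if 0 else '')
print('nest corners tri',[tri(Ns(s),Nt(t)).round(4) for s,t in [((78,235),(280,65)),((385,370),(68,155)),((225,95),(392,295)),((517,222),(178,398))]])
E
```

```text
stand holes [array([ 0.6829, -0.1597,  0.0594]), array([ 0.6606, -0.1496, -0.0288]), array([ 0.5058, -0.2087, -0.0262])]
extra [[ 0.5346 -0.2435  0.012 ]]
block holes [array([ 0.5639, -0.1962,  0.0707]), array([ 0.5398, -0.205 ,  0.0705])]
deck corners top [[ 0.6623 -0.1118  0.012 ]
 [ 0.6928 -0.1932  0.012 ]
 [ 0.5353 -0.2525  0.012 ]
 [ 0.4984 -0.1689  0.012 ]]
deck corners scene [[ 0.6945 -0.1935  0.012 ]
 [ 0.6663 -0.1123  0.012 ]
 [ 0.5323 -0.2528  0.012 ]]
blocktop scene [[ 0.5399 -0.2226  0.068 ]
 [ 0.527  -0.1919  0.068 ]
 [ 0.5685 -0.179   0.068 ]
 [ 0.5776 -0.2078  0.068 ]]
nest top t [[0.5978 0.2509 0.02  ]
 [0.6298 0.173  0.02  ]
 [0.5432 0.1312 0.02  ]
 [0.5073 0.2088 0.02  ]]
nest s [[0.5404 0.1359 0.02  ]
 [0.5055 0.2152 0.02  ]
 [0.5971 0.2538 0.02  ]
 [0.6309 0.1772 0.02  ]]
pocket t [[0.5859 0.2211 0.02  ]
 [0.5981 0.1856 0.02  ]
 [0.5531 0.1649 0.02  ]
 [0.5385 0.2002 0.02  ]]
pocket s [[0.5574 0.1674 0.02  ]
 [0.5398 0.2019 0.02  ]
 [0.5812 0.2264 0.02  ]
 [0.6002 0.1872 0.02  ]]

nest corners tri [array([0.5998, 0.1305, 0.0743]), array([ 0.5953,  0.2433, -0.0282]), array([0.5495, 0.1443, 0.0705]), array([ 0.5393,  0.2553, -0.0265])]
```

Run:
```python
from h import *
T=lambda p:cr(p,(285,140),7); S=lambda p:cr(p,(160,200),8)
Nt=lambda p:cr(p,(165,165),8); Ns=lambda p:cr(p,(290,160),10)
def rect(a,b,z): return np.array([[a,b,z],[a,-b,z],[-a,-b,z],[-a,b,z]])/1000
def fit(name,obs,x0):
    # obs: list cam, model pts, pix ; params x,y,yaw
    def f(p,sel=None): return np.concatenate([(proj(c,tf(*p,np.array([m])))[0]-u) for c,m,u in obs if sel in(None,c)])
    for sel in(None,'top','scene'):
        r=least_squares(f,x0,args=(sel,),loss='soft_l1'); print(name,sel,r.x[:2].round(4),np.degrees(r.x[2]).round(2),'rms',np.sqrt(np.mean(r.fun**2)).round(2))
    return r.x
d=rect(88,45,12); h=None
obs=[('top',d[0],T((78,145))),('top',d[1],T((268,70))),('top',d[2],T((432,435))),('top',d[3],T((232,528))),
('scene',d[1],S((462,530))),('scene',d[0],S((665,362))),('scene',d[2],S((75,240)))]
fit('stand',obs,[.6,-.18,.35])
n=rect(50,42.5,20);q=rect(23.5,18.5,20)
obs=[('top',n[i],Nt(p)) for i,p in enumerate([(68,155),(280,65),(392,295),(178,398)])]
obs+=[('scene',n[i],Ns(p)) for i,p in zip([2,3,0,1],[(78,235),(225,95),(517,222),(385,370)])]
fit('nest',obs,[.57,.19,.4])
obs=[('top',q[i],Nt(p)) for i,p in enumerate([(148,185),(245,150),(300,270),(203,312)])]
obs+=[('scene',q[i],Ns(p)) for i,p in zip([2,3,0,1],[(200,235),(258,168),(410,220),(345,297)])]
fit('pocket',obs,[.57,.19,.4])
b=rect(22,17,68); hs=np.array([[12,0,68],[-12,0,68]])/1000
obs=[('scene',b[i],S(p)) for i,p in zip([2,3,0,1],[(152,95),(230,38),(320,105),(243,155)])]
obs+=[('scene',hs[0],S((262,108))),('scene',hs[1],S((205,70))),('top',hs[0],T((315,345))),('top',hs[1],T((340,405)))]
fit('block',obs,[.55,-.2,.35])
```

```text
stand None [ 0.5972 -0.1816] 19.87 rms 0.77
stand top [ 0.5966 -0.1814] 20.13 rms 0.87
stand scene [ 0.5982 -0.1817] 19.5 rms 0.56
nest None [0.5698 0.1926] 24.34 rms 0.57
nest top [0.5698 0.191 ] 24.69 rms 0.41
nest scene [0.5684 0.1955] 23.67 rms 0.14
pocket None [0.5696 0.1941] 24.41 rms 0.6
pocket top [0.5688 0.1929] 23.18 rms 0.52
pocket scene [0.5697 0.1955] 26.26 rms 0.42
block None [ 0.5521 -0.2004] 19.93 rms 0.51
block top [ 0.5522 -0.2013] 19.49 rms 0.2
block scene [ 0.5519 -0.2001] 19.96 rms 0.55
```

```bash
cat > st.py <<'E'
import numpy as np
from scipy.spatial.transform import Rotation as Ro
from plant import get_state
def st(pr=True):
    s=get_state(); R=Ro.from_euler('xyz',s['eef_rot'],degrees=True).as_matrix()
    if pr:
        za=np.degrees(np.arctan2(R[1,2],R[0,2]))
        print('t%.2f tcp'%s['time_s'],s['tcp_pos'].round(4),'xaxis',R[:,0].round(3),'yaw of z',za.round(2),'y ax',R[:,1].round(3),'F',s['contact_force'].round(1),'M',s['moment'].round(2),'w',round(s['gripper_width'],4))
    return s,R
def to(x,y,z):
    s,R=st(); d=np.array([x,y,z])-s['tcp_pos']; print('need tool',(R.T@d).round(4))
E
python3 -c "
from st import *
to(.552,-.2005,.14)"
```

```text
t0.10 tcp [ 0.1602 -0.6553  0.2257] xaxis [-0.     0.001 -1.   ] yaw of z 103.74 y ax [-0.971 -0.237  0.   ] F [0.  0.4 0.7] M [ 0.03 -0.01 -0.02] w 0.0878
need tool [ 0.0862 -0.4886  0.3486]
```

{"op": "play_rows", "data": {
  "series": [0,0,0,-0.109,0,-0.034,0.019,0,0,-0.034,0.019,0,0,-0.034,0.019,0,0,-0.034,0.019,0],
  "jaw": 100,
  "squeeze": 30
}}

```text
time_s: 0.52
tcp_pos: [0.2626, -0.5363, 0.2259]
eef_rot: [11.3, 89.9, 121.2]
contact_force: [2.1, -0.3, -0.4]
gripper_width: 0.0876
```

{"op": "play_rows", "data": {
  "series": [0,-0.034,0.019,0,0,-0.034,0.019,0,0,-0.034,0.019,0,0,-0.034,0.019,0,0,-0.034,0.019,0]
}}

```text
time_s: 0.93
tcp_pos: [0.3901, -0.3886, 0.2264]
eef_rot: [13.0, 90.0, 123.0]
contact_force: [0.7, -0.8, -0.2]
gripper_width: 0.0875
```

{"op": "play_rows", "data": {
  "series": [0.01,-0.034,0.019,0,0.01,-0.034,0.019,0,0.01,-0.034,0.019,0,0.01,-0.034,0.019,0,0.01,-0.034,0.019,0]
}}

```text
time_s: 1.35
tcp_pos: [0.5175, -0.2412, 0.176]
eef_rot: [16.3, 90.0, 126.2]
contact_force: [0.3, -1.0, 0.5]
gripper_width: 0.0873
```

```bash
python3 -c "
from st import *
to(.552,-.2005,.12)"
```

```text
t1.35 tcp [ 0.5175 -0.2412  0.176 ] xaxis [-0.  0. -1.] yaw of z 109.99 y ax [-0.94  -0.342  0.   ] F [ 0.3 -1.   0.5] M [-0.08 -0.05  0.05] w 0.0873
need tool [ 0.0561 -0.0464  0.0264]
```

{"op": "play_rows", "data": {
  "series": [0.011,-0.02,0.012,0,0.011,-0.018,0.01,0,0.011,-0.006,0.003,0,0.011,0,0,0,0.01,0,0,0]
}}

```text
time_s: 1.77
tcp_pos: [0.5489, -0.2045, 0.1212]
eef_rot: [61.8, 89.9, 171.8]
contact_force: [-0.2, -0.4, -0.1]
gripper_width: 0.0877
```

```bash
cat > look.py <<'E'
import sys,cv2,numpy as np
from plant import capture
from st import st
def look(tag,boxes,g=0.6):
    for cam,(x0,y0,w,h,k) in boxes.items():
        im=capture(cam)["img"]; cv2.imwrite(f"pics/{tag}_{cam}_raw.png",im)
        c=np.clip(255*(im[y0:y0+h,x0:x0+w]/255.)**g,0,255).astype('uint8')
        c=cv2.resize(c,None,fx=k,fy=k,interpolation=cv2.INTER_CUBIC)
        cv2.imwrite(f"pics/{tag}_{cam}.png",c)
E
python3 -c "
from st import *; from look import look
to(.552,-.2005,.07)
look('a',{'scene':(150,150,110,120,5),'top':(270,130,90,100,6)})"
```

```text
t1.77 tcp [ 0.5489 -0.2045  0.1212] xaxis [-0.001  0.    -1.   ] yaw of z 110.01 y ax [-0.94  -0.342  0.001] F [-0.2 -0.4 -0.1] M [-0.02  0.07 -0.04] w 0.0877
need tool [ 0.0512 -0.0043  0.0026]
```

View pics/a_scene.png

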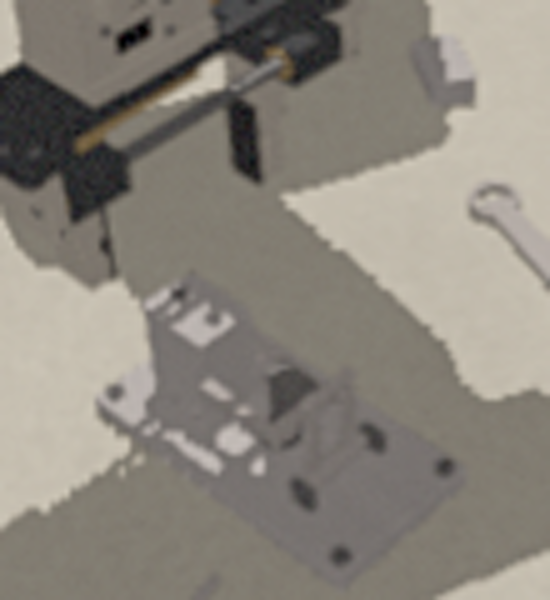

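View pics/a_top.png

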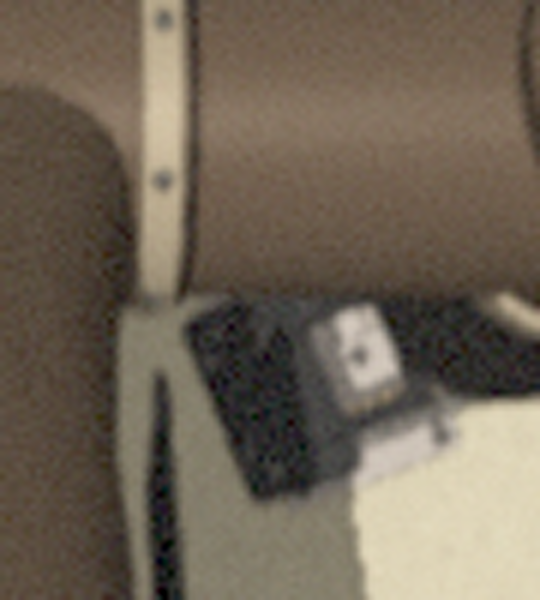

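{"op": "play_rows", "data": {
  "series": [0.02,-0.002,0.001,0,0.02,-0.001,0.001,0,0.02,0,0,0,0.012,0,0,0,0.005,0,0,0]
}}

```text
time_s: 2.28
tcp_pos: [0.5501, -0.2025, 0.0442]
eef_rot: [64.6, 89.9, 174.5]
contact_force: [0.4, -0.4, 0.8]
gripper_width: 0.0878
```

{"op": "play_rows", "data": {
  "series": [0.01,0,0,0,0,0,0,0,0,0,0,0,0,0,0,0,0,0,0,0]
}}

```text
time_s: 2.7
tcp_pos: [0.5522, -0.2017, 0.0365]
eef_rot: [-115.4, 89.9, -5.4]
contact_force: [0.6, -0.0, -0.2]
gripper_width: 0.0878
```

```bash
python3 -c "
from st import *; from look import look
to(.552,-.2005,.031)
look('b',{'scene':(150,170,110,100,6)})"
```

```text
t2.70 tcp [ 0.5522 -0.2017  0.0365] xaxis [ 0.002 -0.    -1.   ] yaw of z 109.99 y ax [-0.94  -0.342 -0.001] F [ 0.6 -0.  -0.2] M [ 0.04 -0.03 -0.03] w 0.0878
need tool [ 0.0055 -0.0002  0.0012]
```

View pics/b_scene.png

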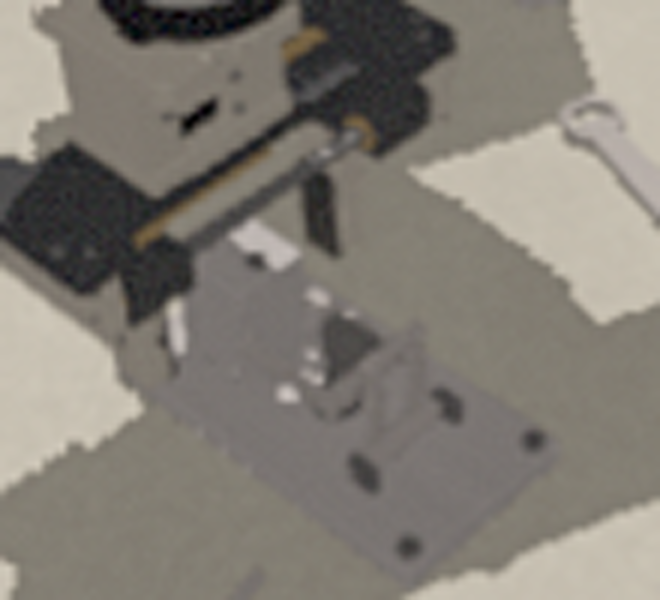

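{"op": "play_rows", "data": {
  "series": [0.004,0,0.001,0,0.0015,0,0,0,0,0,0,0,0,0,0,0,0,0,0,0],
  "jaw": 44
}}

```text
time_s: 3.17
tcp_pos: [0.5513, -0.2006, 0.03]
eef_rot: [88.3, 90.0, -161.7]
contact_force: [-0.5, -0.1, 0.5]
gripper_width: 0.0595
```

```bash
python3 -c "
from st import *
to(.552,-.2005,.031)"
```

```text
t3.17 tcp [ 0.5513 -0.2006  0.03  ] xaxis [-0. -0. -1.] yaw of z 109.99 y ax [-0.94  -0.342  0.   ] F [-0.5 -0.1  0.5] M [0.02 0.03 0.04] w 0.0595
need tool [-0.001  -0.0007 -0.0001]
```

{"op": "play_rows", "data": {
  "series": [0,0,0,0,0,0,0,0,0,0,0,0,0,0,0,0,0,0,0,0],
  "jaw": 20,
  "squeeze": 8
}}

```text
time_s: 3.58
tcp_pos: [0.5514, -0.2007, 0.0301]
eef_rot: [-124.0, 90.0, -14.0]
contact_force: [-0.7, -0.1, -0.2]
gripper_width: 0.0338
```

{"op": "play_rows", "data": {
  "series": [0,0,0,0,0,0,0,0,0,0,0,0,0,0,0,0,0,0,0,0]
}}

```text
time_s: 4.0
tcp_pos: [0.5514, -0.2007, 0.0301]
eef_rot: [-127.7, 90.0, -17.8]
contact_force: [-0.1, -0.6, 1.1]
gripper_width: 0.0341
```

```bash
python3 -c "
from st import *
to(.552,-.2005,.031)"
```

```text
t4.00 tcp [ 0.5514 -0.2007  0.0301] xaxis [ 0. -0. -1.] yaw of z 109.98 y ax [-0.94  -0.342 -0.   ] F [-0.1 -0.6  1.1] M [-0.24 -0.13  0.03] w 0.0341
need tool [-0.0009 -0.0006 -0.    ]
```

{"op": "play_rows", "data": {
  "series": [0,0,0,0,0,0,0,0,0,0,0,0,-0.001,0,0,0,-0.001,0,0,0],
  "jaw": 0,
  "squeeze": 50
}}

```text
time_s: 4.42
tcp_pos: [0.5505, -0.2004, 0.0315]
eef_rot: [54.7, 89.9, 164.7]
contact_force: [0.2, 0.7, -3.1]
gripper_width: 0.034
```

{"op": "play_rows", "data": {
  "series": [-0.001,0,0,0,0,0,0,0,0,0,0,0,0,0,0,0,0,0,0,0]
}}

```text
time_s: 4.83
tcp_pos: [0.5512, -0.2006, 0.0329]
eef_rot: [52.8, 90.0, 162.8]
contact_force: [0.1, 1.2, -3.7]
gripper_width: 0.0339
```

```bash
python3 -c "
from st import *
to(.552,-.2005,.031)"
```

```text
t4.83 tcp [ 0.5512 -0.2006  0.0329] xaxis [-0.  0. -1.] yaw of z 109.98 y ax [-0.94  -0.342  0.   ] F [ 0.1  1.2 -3.7] M [-0.03  0.08 -0.  ] w 0.0339
need tool [ 0.0019 -0.0008 -0.0002]
```

{"op": "play_rows", "data": {
  "series": [0,-0.001,0,0,0,-0.001,0,0,0,-0.001,0,0,0,0,0,0,0,0,0,0]
}}

```text
time_s: 5.25
tcp_pos: [0.5542, -0.1995, 0.033]
eef_rot: [97.1, 90.0, -152.9]
contact_force: [0.0, -0.1, -3.5]
gripper_width: 0.0337
```

```bash
cat >> st.py <<'E'
def pf():
    s,R=st(); print('push F',round(float(-s['contact_force']@np.array([.94,.342,0])),2),'lat',round(float(s['contact_force']@np.array([-.342,.94,0])),2),'bx travel',round(float((s['tcp_pos']-np.array([.5512,-.2006,0]))@np.array([.94,.342,0]))*1000,2),'by',round(float((s['tcp_pos']-np.array([.5512,-.2006,0]))@np.array([-.342,.94,0]))*1000,2))
E
python3 -c "
from st import *
pf()"
```

```text
t5.25 tcp [ 0.5542 -0.1995  0.033 ] xaxis [-0. -0. -1.] yaw of z 109.99 y ax [-0.94  -0.342  0.   ] F [ 0.  -0.1 -3.5] M [-0.07  0.09 -0.05] w 0.0337
push F 0.0 lat -0.06 bx travel 3.19 by -0.04
```

Free so far; go on.

{"op": "play_rows", "data": {
  "series": [0,-0.001,0,0,0,-0.001,0,0,0,-0.001,0,0,0,0,0,0,0,0,0,0]
}}

```text
time_s: 5.67
tcp_pos: [0.557, -0.1985, 0.033]
eef_rot: [68.1, 90.0, 178.1]
contact_force: [0.6, 0.5, -3.8]
gripper_width: 0.034
```

```bash
python3 -c "
from st import *
pf()"
```

```text
t5.67 tcp [ 0.557  -0.1985  0.033 ] xaxis [-0.  0. -1.] yaw of z 109.99 y ax [-0.94  -0.342  0.   ] F [ 0.6  0.5 -3.8] M [0.04 0.09 0.07] w 0.034
push F -0.7 lat 0.31 bx travel 6.14 by -0.05
```

{"op": "play_rows", "data": {
  "series": [0,-0.001,0,0,0,-0.001,0,0,0,-0.001,0,0,0,0,0,0,0,0,0,0]
}}

```text
time_s: 6.08
tcp_pos: [0.5596, -0.1976, 0.033]
eef_rot: [69.3, 90.0, 179.2]
contact_force: [-0.7, -0.6, -2.9]
gripper_width: 0.0339
```

```bash
python3 -c "
from st import *
pf()"
```

```text
t6.08 tcp [ 0.5596 -0.1976  0.033 ] xaxis [-0.  0. -1.] yaw of z 109.98 y ax [-0.94  -0.342  0.   ] F [-0.7 -0.6 -2.9] M [-0.24  0.38 -0.01] w 0.0339
push F 0.85 lat -0.33 bx travel 8.88 by -0.04
```

{"op": "play_rows", "data": {
  "series": [0,-0.001,0,0,0,-0.001,0,0,0,0,0,0,0,0,0,0,0,0,0,0]
}}

```text
time_s: 6.5
tcp_pos: [0.561, -0.197, 0.0329]
eef_rot: [69.4, 89.9, 179.4]
contact_force: [-3.8, -2.4, -1.1]
gripper_width: 0.0334
```

```bash
python3 -c "
from st import *
pf()"
```

```text
t6.50 tcp [ 0.561  -0.197   0.0329] xaxis [-0.001  0.    -1.   ] yaw of z 109.97 y ax [-0.94  -0.342  0.001] F [-3.8 -2.4 -1.1] M [-0.76  1.59  0.02] w 0.0334
push F 4.37 lat -0.95 bx travel 10.41 by 0.05
```

{"op": "play_rows", "data": {
  "series": [0,-0.001,0,0,0,-0.001,0,0,0,0,0,0,0,0,0,0,0,0,0,0]
}}

```text
time_s: 6.92
tcp_pos: [0.5621, -0.1965, 0.0328]
eef_rot: [71.4, 89.9, -178.6]
contact_force: [-6.6, -4.1, -0.2]
gripper_width: 0.0336
```

```bash
python3 -c "
from st import *
pf()"
```

```text
t6.92 tcp [ 0.5621 -0.1965  0.0328] xaxis [-0.002 -0.    -1.   ] yaw of z 109.96 y ax [-0.94  -0.341  0.002] F [-6.6 -4.1 -0.2] M [-1.09  2.32  0.  ] w 0.0336
push F 7.58 lat -1.57 bx travel 11.64 by 0.12
```

```bash
python3 -c "
from st import *; from look import look
look('c',{'scene':(170,190,90,75,8)})"
```

```text
(no output)
```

View pics/c_scene.png

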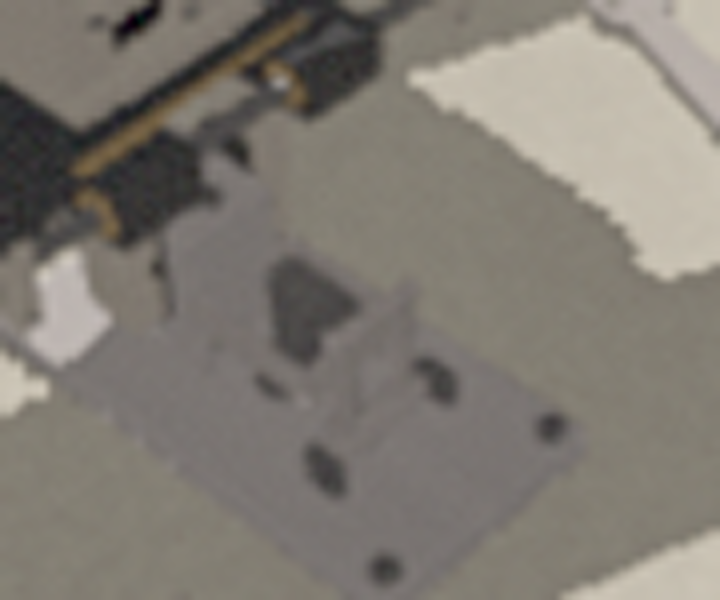

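{"op": "play_rows", "data": {
  "series": [0,-0.001,0,0,0,-0.001,0,0,0,0,0,0,0,0,0,0,0,0,0,0]
}}

```text
time_s: 7.38
tcp_pos: [0.5632, -0.1961, 0.0328]
eef_rot: [72.5, 89.8, -177.5]
contact_force: [-9.3, -4.8, 3.0]
gripper_width: 0.0337
```

```bash
python3 -c "
from st import *
pf()"
```

```text
t7.38 tcp [ 0.5632 -0.1961  0.0328] xaxis [-0.004 -0.    -1.   ] yaw of z 109.94 y ax [-0.94  -0.341  0.004] F [-9.3 -4.8  3. ] M [-1.42  3.08  0.01] w 0.0337
push F 10.35 lat -1.35 bx travel 12.79 by 0.17
```

{"op": "play_rows", "data": {
  "series": [-0.0005,0,0,0,-0.0005,0,0,0,0,0,0,0,0,0,0,0,0,0,0,0]
}}

```text
time_s: 7.8
tcp_pos: [0.5627, -0.1961, 0.0332]
eef_rot: [71.0, 89.7, -179.1]
contact_force: [-8.4, -5.1, -2.2]
gripper_width: 0.0333
```

```bash
python3 -c "
from st import *
pf()"
```

```text
t7.80 tcp [ 0.5627 -0.1961  0.0332] xaxis [-0.005 -0.    -1.   ] yaw of z 109.93 y ax [-0.94  -0.341  0.005] F [-8.4 -5.1 -2.2] M [-1.94  2.86 -0.1 ] w 0.0333
push F 9.66 lat -1.92 bx travel 12.35 by 0.3
```

{"op": "play_rows", "data": {
  "series": [-0.0003,-0.001,0,0,-0.0002,-0.001,0,0,0,0,0,0,0,0,0,0,0,0,0,0]
}}

```text
time_s: 8.22
tcp_pos: [0.5636, -0.1956, 0.0333]
eef_rot: [71.3, 89.6, -178.8]
contact_force: [-9.4, -6.3, -2.2]
gripper_width: 0.0337
```

```bash
python3 -c "
from st import *
pf()"
```

```text
t8.22 tcp [ 0.5636 -0.1956  0.0333] xaxis [-0.007 -0.    -1.   ] yaw of z 109.91 y ax [-0.94  -0.34   0.006] F [-9.4 -6.3 -2.2] M [-2.47  3.49 -0.17] w 0.0337
push F 10.99 lat -2.75 bx travel 13.35 by 0.41
```

{"op": "play_rows", "data": {
  "series": [-0.0002,-0.001,0,0,-0.0002,-0.001,0,0,0,0,0,0,0,0,0,0,0,0,0,0]
}}

```text
time_s: 8.63
tcp_pos: [0.5645, -0.1952, 0.0334]
eef_rot: [71.2, 89.5, -178.9]
contact_force: [-11.3, -7.9, -2.6]
gripper_width: 0.0335
```

```bash
python3 -c "
from st import *
pf()"
```

```text
t8.63 tcp [ 0.5645 -0.1952  0.0334] xaxis [-0.008 -0.    -1.   ] yaw of z 109.88 y ax [-0.94  -0.34   0.008] F [-11.3  -7.9  -2.6] M [-3.02  4.2  -0.19] w 0.0335
push F 13.36 lat -3.55 bx travel 14.34 by 0.5
```

{"op": "play_rows", "data": {
  "series": [-0.0002,-0.001,0,0,-0.0002,-0.0007,0,0,0,0,0,0,0,0,0,0,0,0,0,0]
}}

```text
time_s: 9.05
tcp_pos: [0.5652, -0.1949, 0.0335]
eef_rot: [71.6, 89.4, -178.6]
contact_force: [-11.8, -9.1, -1.8]
gripper_width: 0.0336
```

```bash
python3 -c "
from st import *
pf()"
```

```text
t9.05 tcp [ 0.5652 -0.1949  0.0335] xaxis [-0.01 -0.   -1.  ] yaw of z 109.86 y ax [-0.94 -0.34  0.01] F [-11.8  -9.1  -1.8] M [-3.44  4.74 -0.2 ] w 0.0336
push F 14.21 lat -4.55 bx travel 15.12 by 0.59
```

{"op": "play_rows", "data": {
  "series": [0,-0.0005,0,0,-0.001,-0.0005,0,0,-0.001,0,0,0,0,0,0,0,0,0,0,0]
}}

```text
time_s: 9.47
tcp_pos: [0.5653, -0.1942, 0.035]
eef_rot: [68.7, 89.3, 178.6]
contact_force: [-13.0, -7.2, -3.8]
gripper_width: 0.0334
```

```bash
python3 -c "
from st import *
pf()"
```

```text
t9.47 tcp [ 0.5653 -0.1942  0.035 ] xaxis [-0.012  0.    -1.   ] yaw of z 109.85 y ax [-0.94  -0.34   0.011] F [-13.   -7.2  -3.8] M [-2.86  5.08 -0.07] w 0.0334
push F 14.67 lat -2.34 bx travel 15.48 by 1.21
```

{"op": "play_rows", "data": {
  "series": [-0.001,-0.0002,0,0,-0.0005,0,0,0,0,0,0,0,0,0,0,0,0,0,0,0]
}}

```text
time_s: 9.88
tcp_pos: [0.5654, -0.1938, 0.0362]
eef_rot: [67.7, 89.3, 177.6]
contact_force: [-12.7, -5.7, -5.5]
gripper_width: 0.034
```

```bash
python3 -c "
from st import *
pf()"
```

```text
t9.88 tcp [ 0.5654 -0.1938  0.0362] xaxis [-0.012  0.001 -1.   ] yaw of z 109.87 y ax [-0.94  -0.34   0.011] F [-12.7  -5.7  -5.5] M [-2.36  5.02  0.06] w 0.034
push F 13.85 lat -1.04 bx travel 15.69 by 1.52
```

{"op": "play_rows", "data": {
  "series": [-0.001,-0.0003,0,0,-0.0005,0,0,0,0,0,0,0,0,0,0,0,0,0,0,0]
}}

```text
time_s: 10.3
tcp_pos: [0.5659, -0.1935, 0.0378]
eef_rot: [66.7, 89.3, 176.5]
contact_force: [-13.4, -5.2, -4.6]
gripper_width: 0.0339
```

```bash
python3 -c "
from st import *
pf()"
```

```text
t10.30 tcp [ 0.5659 -0.1935  0.0378] xaxis [-0.012  0.001 -1.   ] yaw of z 109.88 y ax [-0.94  -0.34   0.011] F [-13.4  -5.2  -4.6] M [-1.85  4.97  0.08] w 0.0339
push F 14.42 lat -0.3 bx travel 16.22 by 1.69
```

{"op": "play_rows", "data": {
  "series": [-0.001,0,0,0,-0.001,0,0,0,-0.0005,0,0,0,0,0,0,0,0,0,0,0]
}}

```text
time_s: 10.72
tcp_pos: [0.5663, -0.1933, 0.0404]
eef_rot: [66.0, 89.4, 175.9]
contact_force: [-11.6, -4.8, -6.1]
gripper_width: 0.0337
```

```bash
python3 -c "
from st import *
pf()"
```

```text
t10.72 tcp [ 0.5663 -0.1933  0.0404] xaxis [-0.011  0.001 -1.   ] yaw of z 109.89 y ax [-0.94 -0.34  0.01] F [-11.6  -4.8  -6.1] M [-1.58  4.65  0.15] w 0.0337
push F 12.55 lat -0.59 bx travel 16.69 by 1.69
```

{"op": "play_rows", "data": {
  "series": [-0.0015,0,0,0,-0.0015,0,0,0,-0.0015,0,0,0,0,0,0,0,0,0,0,0]
}}

```text
time_s: 11.13
tcp_pos: [0.5676, -0.1932, 0.0455]
eef_rot: [65.4, 89.5, 175.3]
contact_force: [-10.5, -2.5, -4.5]
gripper_width: 0.0338
```

```bash
python3 -c "
from st import *
pf()"
```

```text
t11.13 tcp [ 0.5676 -0.1932  0.0455] xaxis [-0.008  0.001 -1.   ] yaw of z 109.92 y ax [-0.94  -0.341  0.008] F [-10.5  -2.5  -4.5] M [-1.07  3.91  0.15] w 0.0338
push F 10.73 lat 1.2 bx travel 17.98 by 1.36
```

{"op": "play_rows", "data": {
  "series": [-0.002,0,0,0,-0.002,0,0,0,-0.002,0,0,0,0,0,0,0,0,0,0,0]
}}

```text
time_s: 11.55
tcp_pos: [0.5689, -0.1931, 0.052]
eef_rot: [64.9, 89.7, 174.8]
contact_force: [-8.5, -1.6, -2.9]
gripper_width: 0.0337
```

```bash
python3 -c "
from st import *
pf()"
```

```text
t11.55 tcp [ 0.5689 -0.1931  0.052 ] xaxis [-0.006  0.001 -1.   ] yaw of z 109.94 y ax [-0.94  -0.341  0.006] F [-8.5 -1.6 -2.9] M [-0.78  3.16  0.13] w 0.0337
push F 8.55 lat 1.4 bx travel 19.22 by 1.01
```

{"op": "play_rows", "data": {
  "series": [-0.002,0,0,0,-0.002,0,0,0,-0.002,0,0,0,-0.002,0,0,0,0,0,0,0]
}}

```text
time_s: 11.97
tcp_pos: [0.5699, -0.1931, 0.0605]
eef_rot: [64.7, 89.8, 174.7]
contact_force: [-7.0, -1.5, -4.1]
gripper_width: 0.0336
```

```bash
python3 -c "
from st import *
pf()"
```

```text
t11.97 tcp [ 0.5699 -0.1931  0.0605] xaxis [-0.004  0.    -1.   ] yaw of z 109.95 y ax [-0.94  -0.341  0.004] F [-7.  -1.5 -4.1] M [-0.61  2.43  0.08] w 0.0336
push F 7.06 lat 0.98 bx travel 20.18 by 0.67
```

{"op": "play_rows", "data": {
  "series": [-0.002,0,0,0,-0.002,0,0,0,-0.003,0,0,0,-0.004,0,0,0,-0.004,0,0,0]
}}

```text
time_s: 12.38
tcp_pos: [0.5734, -0.1928, 0.077]
eef_rot: [-110.5, 89.9, -0.5]
contact_force: [0.1, 1.4, -4.0]
gripper_width: 0.0335
```

{"op": "play_rows", "data": {
  "series": [-0.006,0,0,0,-0.008,0,0,0,-0.008,0,0,0,-0.004,0,0,0,0,0,0,0]
}}

```text
time_s: 12.8
tcp_pos: [0.5732, -0.1931, 0.1041]
eef_rot: [-114.6, 89.8, -4.6]
contact_force: [0.6, -0.2, -3.0]
gripper_width: 0.0335
```

```bash
python3 -c "
from st import *; from look import look
pf()
look('d',{'scene':(130,130,140,120,5)})"
```

```text
t12.80 tcp [ 0.5732 -0.1931  0.1041] xaxis [ 0.003 -0.    -1.   ] yaw of z 110.0 y ax [-0.94  -0.342 -0.003] F [ 0.6 -0.2 -3. ] M [ 0.01 -0.01 -0.02] w 0.0335
push F -0.51 lat -0.43 bx travel 23.26 by -0.47
```

View pics/d_scene.png

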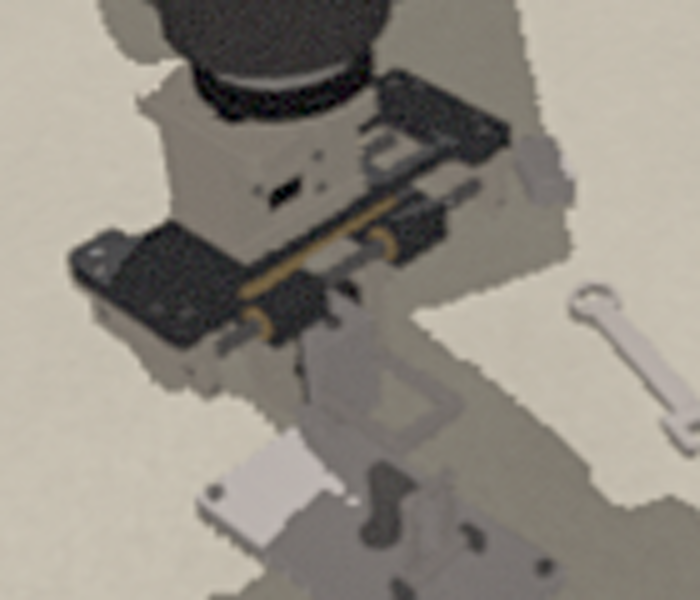

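{"op": "play_rows", "data": {
  "series": [-0.008,0,0,-0.075,-0.008,-0.005,0.012,0,0,-0.01,0.022,0,0,-0.012,0.028,0,0,-0.013,0.03,0]
}}

```text
time_s: 13.27
tcp_pos: [0.5705, -0.0919, 0.1183]
eef_rot: [-4.0, 90.0, 110.2]
contact_force: [0.5, 0.1, -3.7]
gripper_width: 0.0336
```

{"op": "play_rows", "data": {
  "series": [0,-0.013,0.03,0,0,-0.013,0.03,0,0,-0.013,0.03,0,0,-0.013,0.03,0,0,-0.013,0.03,0]
}}

```text
time_s: 13.68
tcp_pos: [0.5678, 0.0727, 0.1184]
eef_rot: [-27.1, 90.0, 87.1]
contact_force: [0.1, 0.3, -3.4]
gripper_width: 0.0337
```

{"op": "play_rows", "data": {
  "series": [0,-0.013,0.03,0,0,-0.013,0.03,0,0,-0.011,0.025,0,0,-0.007,0.015,0,0,-0.004,0.008,0]
}}

```text
time_s: 14.1
tcp_pos: [0.5674, 0.1914, 0.1182]
eef_rot: [-27.7, 90.0, 86.7]
contact_force: [0.5, 0.0, -3.6]
gripper_width: 0.034
```

{"op": "play_rows", "data": {
  "series": [0,0,0,0,0,0,0,0,0,0,0,0,0,0,0,0,0,0,0,0]
}}

```text
time_s: 14.52
tcp_pos: [0.5678, 0.1878, 0.1184]
eef_rot: [93.1, 90.0, -152.7]
contact_force: [0.0, -0.2, -3.5]
gripper_width: 0.0335
```

```bash
python3 -c "
from st import *; from look import look
to(.5697,.1935,.07)
look('e',{'scene':(260,80,140,120,5),'top':(150,140,90,100,6)})"
```

```text
t14.52 tcp [0.5678 0.1878 0.1184] xaxis [-0. -0. -1.] yaw of z 114.2 y ax [-0.912 -0.41   0.   ] F [ 0.  -0.2 -3.5] M [0.01 0.05 0.06] w 0.0335
need tool [ 0.0484 -0.0041  0.0044]
```

View pics/e_scene.png

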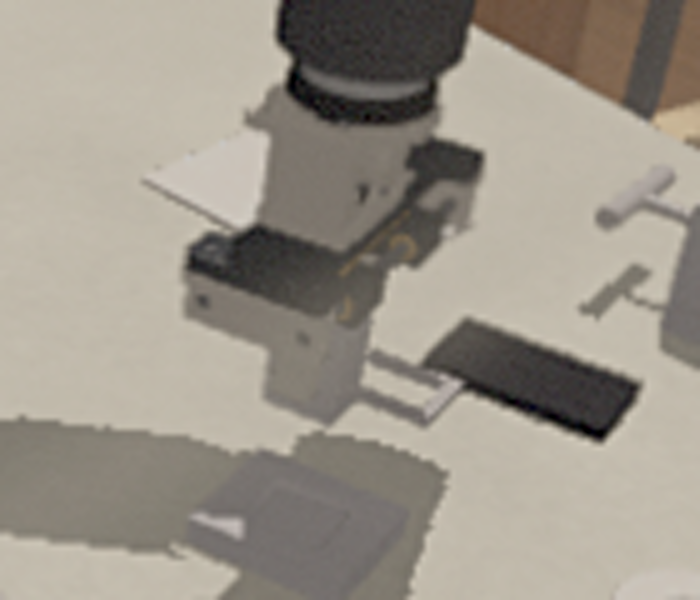

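View pics/e_top.png

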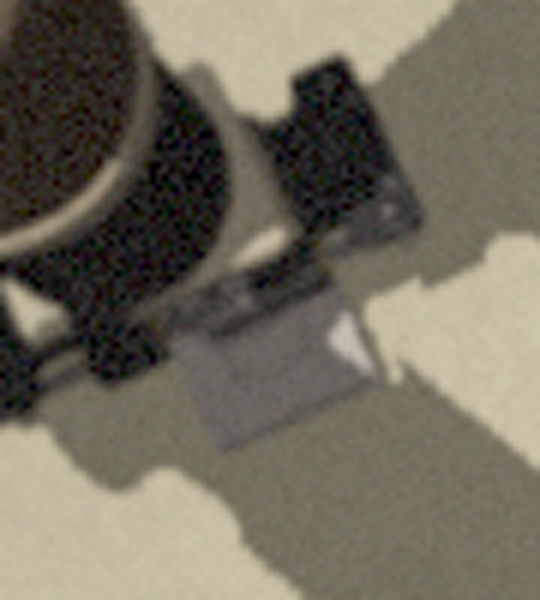

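```bash
cat > ov.py <<'E'
from h import *
def box(x0,x1,y0,y1,z0,z1):
    P=np.array([[x,y,z] for x in(x0,x1) for y in(y0,y1) for z in(z0,z1)])/1000.
    E=[(0,1),(2,3),(4,5),(6,7),(0,2),(1,3),(4,6),(5,7),(0,4),(1,5),(2,6),(3,7)]
    return P,E
def overlay(raw,cam,ctr,yaw,crop,out,pitch=0,nest=None,g=.6):
    im=cv2.imread(raw); x0,y0,w,h,k=crop
    c=np.clip(255*(im[y0:y0+h,x0:x0+w]/255.)**g,0,255).astype('uint8'); c=cv2.resize(c,None,fx=k,fy=k,interpolation=cv2.INTER_CUBIC)
    def dr(P,E,col):
        u=((proj(cam,P)-[x0,y0]+.5)*k-.5)
        for a,b in E: cv2.line(c,tuple(int(v) for v in u[a].round()),tuple(int(v) for v in u[b].round()),col,1,cv2.LINE_AA)
    cy,sy=np.cos(yaw),np.sin(yaw);cp,sp=np.cos(pitch),np.sin(pitch)
    R=np.array([[cy,-sy,0],[sy,cy,0],[0,0,1]])@np.array([[cp,0,sp],[0,1,0],[-sp,0,cp]])
    for b in [(-22,22,-17,17,-28,28),(68,76,-21,21,-2,6),(22,68,15,21,-2,6),(22,68,-21,-15,-2,6)]:
        P,E=box(*b); dr(P@R.T+ctr,E,(0,255,0) if b[0]==-22 else (0,0,255))
    if nest is not None:
        for b in [(-50,50,-42.5,42.5,0,20),(-23.5,23.5,-18.5,18.5,10,20)]:
            P,E=box(*b); dr(tf(nest[0],nest[1],nest[2],P),E,(255,128,0))
    cv2.imwrite(out,c)
E
python3 - <<'E'
from ov import *
overlay('pics/e_scene_raw.png','scene',np.array([.5678+.0007,.1878+.0003,.1284]),np.radians(24.2),(295,130,75,75,8),'pics/e_ov.png',nest=(.5697,.1935,np.radians(24.3)))
overlay('pics/e_scene_raw.png','scene',np.array([9,9,9.]),np.radians(24.2),(295,130,75,75,8),'pics/e_ov2.png')
E
```

```text
(no output)
```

View pics/e_ov.png

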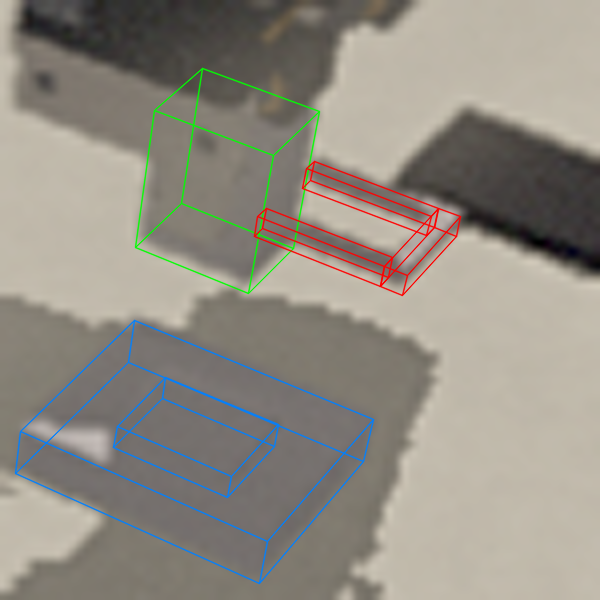

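View pics/e_ov2.png

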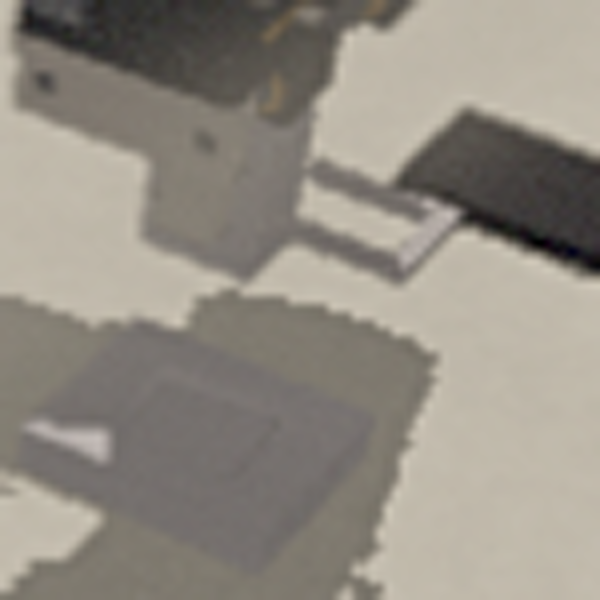

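{"op": "play_rows", "data": {
  "series": [0.015,-0.002,0.002,0,0.018,-0.002,0.002,0,0.018,0,0,0,0.012,0,0,0,0.005,0,0,0]
}}

```text
time_s: 15.03
tcp_pos: [0.5687, 0.1932, 0.0484]
eef_rot: [96.2, 89.8, -149.5]
contact_force: [0.3, -0.9, -3.0]
gripper_width: 0.0339
```

{"op": "play_rows", "data": {
  "series": [0,0,0,0,0,0,0,0,0,0,0,0,0,0,0,0,0,0,0,0]
}}

```text
time_s: 15.45
tcp_pos: [0.5702, 0.1945, 0.0513]
eef_rot: [-79.6, 89.9, 34.7]
contact_force: [-0.4, 1.0, -3.8]
gripper_width: 0.0338
```

Run:
```python
from st import *; from look import look; from ov import *
s,R=st()
look('f',{'scene':(260,80,140,120,5),'top':(150,140,90,100,6)})
yaw=np.arctan2(R[1,2],R[0,2])-np.pi/2
c=s['tcp_pos']+[.0007,.0003,.010]
overlay('pics/f_scene_raw.png','scene',c,yaw,(285,135,80,75,9),'pics/f_ov.png',nest=(.5697,.1935,np.radians(24.3)))
overlay('pics/f_scene_raw.png','scene',c*99,yaw,(285,135,80,75,9),'pics/f_ov2.png')
```

```text
t15.45 tcp [0.5702 0.1945 0.0513] xaxis [ 0.001  0.001 -1.   ] yaw of z 114.28 y ax [-0.912 -0.411 -0.002] F [-0.4  1.  -3.8] M [-0.02  0.05  0.03] w 0.0338
```

View pics/f_ov.png

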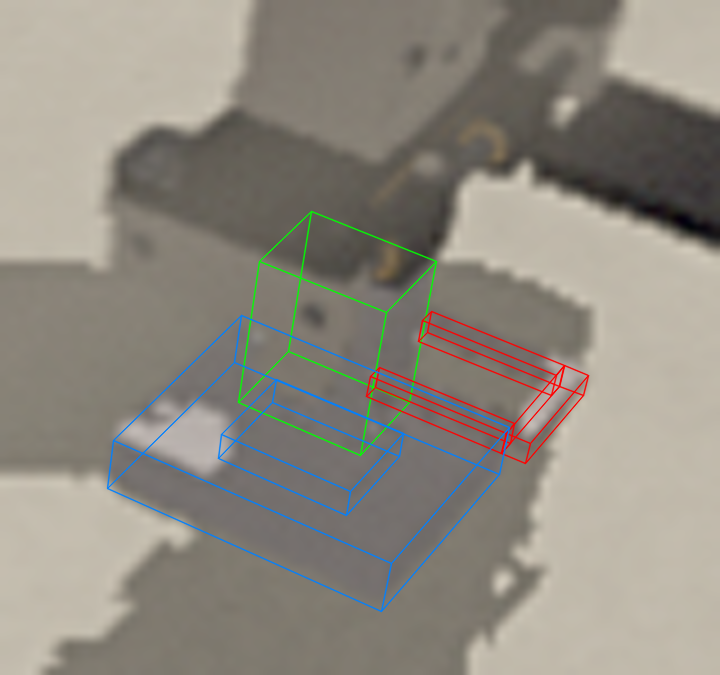

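View pics/f_ov2.png

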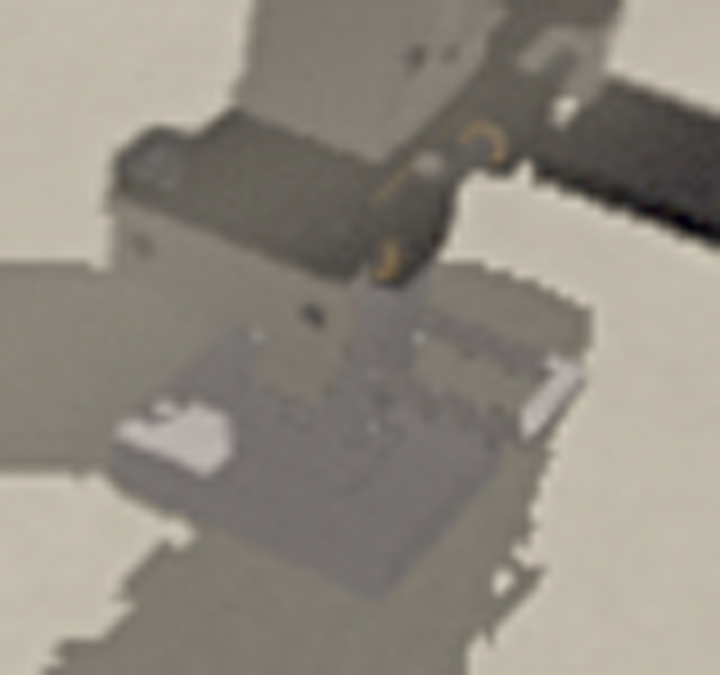

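View pics/f_top.png

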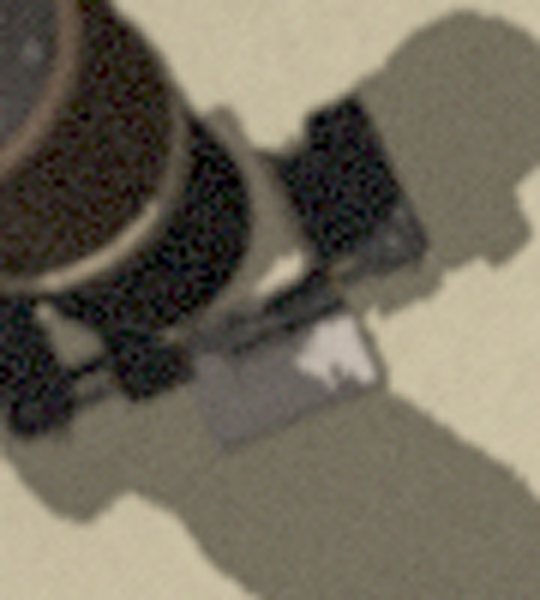

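Run:
```python
import cv2,numpy as np
for n,(x0,y0,w,h,k) in {'e':(300,138,60,50,13),'f':(290,160,65,50,12)}.items():
    im=cv2.imread(f'pics/{n}_scene_raw.png')[y0:y0+h,x0:x0+w]
    lab=cv2.cvtColor(im,cv2.COLOR_BGR2LAB); lab[:,:,0]=cv2.createCLAHE(4,(2,2)).apply(lab[:,:,0])
    c=cv2.resize(cv2.cvtColor(lab,cv2.COLOR_LAB2BGR),None,fx=k,fy=k,interpolation=cv2.INTER_CUBIC); cv2.imwrite(f'pics/{n}_cl.png',c)
```

```text
(no output)
```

View pics/e_cl.png

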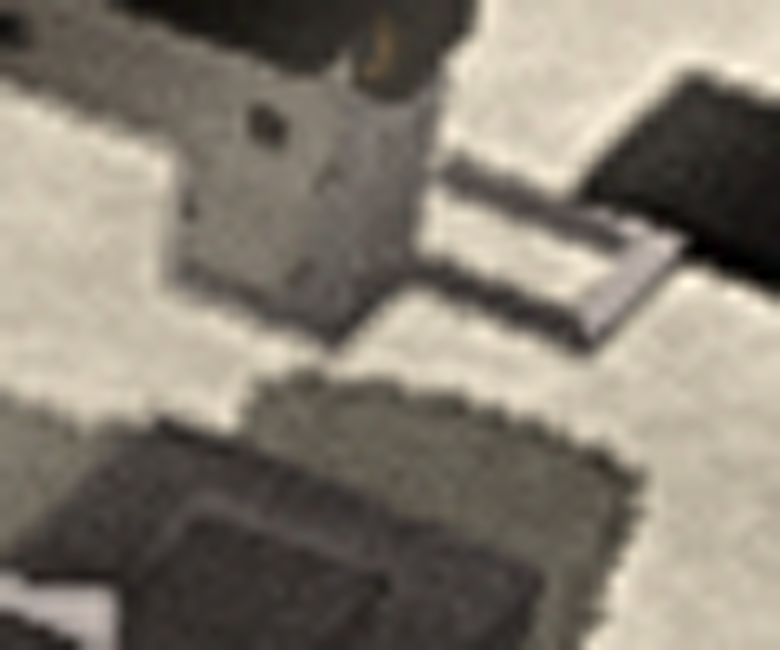

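View pics/f_cl.png

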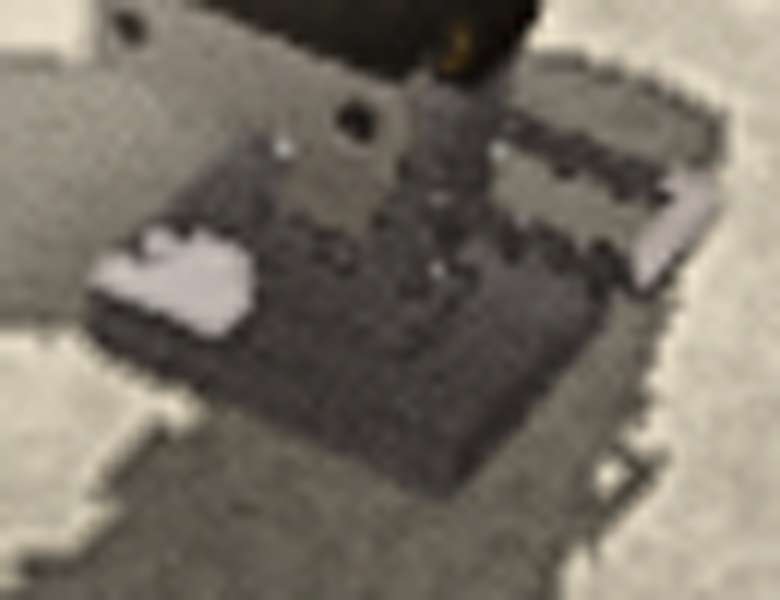

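Run:
```python
from h import *
def run(name,tcp,yaw,obs,pre,k,free):
    P=np.array([m for m,_ in obs])/1000.; U=np.array([cr(u,pre,k) for _,u in obs])
    def f(p):
        d=np.zeros(3); d[free]=p
        return (proj('scene',tf(tcp[0]+d[0],tcp[1]+d[1],yaw,P,tcp[2]+.01+d[2]))-U).ravel()
    r=least_squares(f,np.zeros(len(free))); print(name,free,(r.x*1000).round(2),'res',r.fun.reshape(-1,2).round(2).tolist())
oe=[((22,-17,-28),(332,345)),((76,-21,-2),(590,352)),((76,21,6),(685,240)),((76,-21,6),(592,330)),((-22,-17,-28),(163,285))]
of=[((76,-21,-2),(645,290)),((76,21,6),(718,195))]
for fr in([0,1],[0,1,2]):
    run('e',[.5678,.1878,.1184],np.radians(24.2),oe,(300,138),13,fr)
    run('f',[.5702,.1945,.0513],np.radians(24.28),of,(290,160),12,fr)
# nest from f & original in scene
on=[((50,-42.5,20),(0,0))]
def nest(obs,pre,k):
    P=np.array([m for m,_ in obs])/1000.; U=np.array([cr(u,pre,k) for _,u in obs])
    f=lambda p:(proj('scene',tf(p[0],p[1],np.radians(24.3),P))-U).ravel()
    r=least_squares(f,[.57,.19]); print('nest',r.x.round(4),r.fun.reshape(-1,2).round(2).tolist())
nest([((50,-42.5,0),(443,497)),((-50,-42.5,20),(88,290)),((50,42.5,20),(612,285))],(290,160),12)
nest([((-50,42.5,20),(160,422)),((50,42.5,20),(548,572))],(300,138),13)
o=[((-50,-42.5,20),(78,235)),((-50,42.5,20),(225,95)),((50,42.5,20),(517,222)),((50,-42.5,20),(385,370)),((50,-42.5,0),(368,432)),((-50,-42.5,0),(80,292))]
nest(o,(290,160),10)
```

```text
e [0, 1] [-3.98  4.26] res [[0.57, 0.86], [-0.11, 0.41], [-0.21, -0.71], [0.28, -0.39], [-0.55, -0.21]]
f [0, 1] [-4.24  4.38] res [[-0.42, 0.88], [0.43, -0.95]]
e [0, 1, 2] [-11.03  11.6   -6.92] res [[0.7, 0.82], [-0.22, 0.38], [-0.4, -0.62], [0.17, -0.39], [-0.25, -0.17]]
f [0, 1, 2] [-111.48  126.22 -120.63] res [[0.15, 0.1], [-0.15, -0.11]]
nest [0.5689 0.1926] [[-0.01, 1.46], [-0.18, -0.3], [0.19, -1.36]]
nest [0.5704 0.195 ] [[0.01, -0.45], [-0.01, 0.42]]
nest [0.5691 0.1949] [[0.05, 0.16], [-0.45, 0.29], [0.15, -0.02], [0.18, 0.32], [0.81, -0.55], [-0.79, -0.26]]
```

Run:
```python
from ov import *
for n,(x0,y0,w,h,k) in {'d':(175,175,60,55,13)}.items():
    im=cv2.imread(f'pics/{n}_scene_raw.png')[y0:y0+h,x0:x0+w]
    lab=cv2.cvtColor(im,cv2.COLOR_BGR2LAB); lab[:,:,0]=cv2.createCLAHE(4,(2,2)).apply(lab[:,:,0])
    c=cv2.resize(cv2.cvtColor(lab,cv2.COLOR_LAB2BGR),None,fx=k,fy=k,interpolation=cv2.INTER_CUBIC); cv2.imwrite(f'pics/{n}_cl.png',c)
overlay('pics/d_scene_raw.png','scene',np.array([.5732+.0007,-.1931+.0003,.1141]),np.radians(20),(175,175,60,55,13),'pics/d_ov.png',pitch=0)
```

```text
(no output)
```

View pics/d_cl.png

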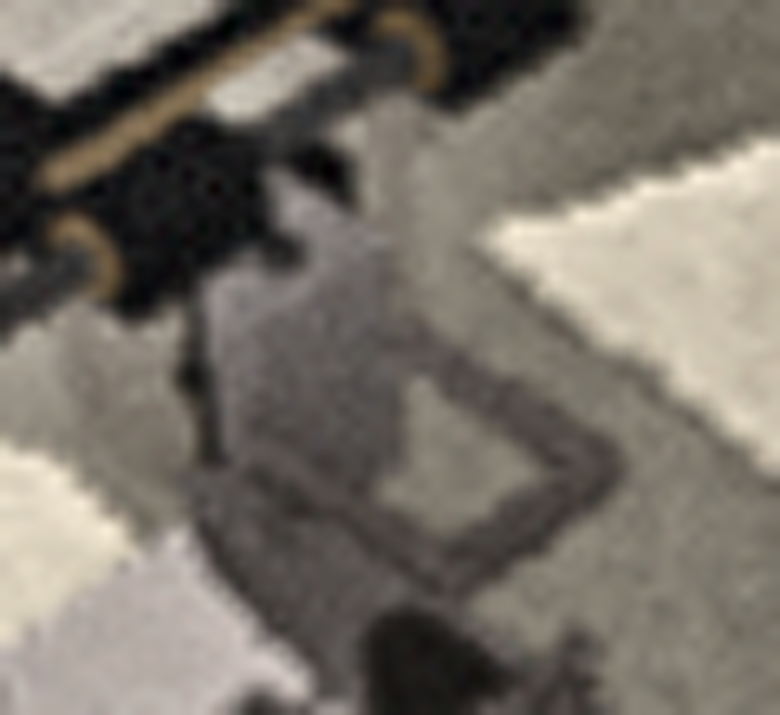

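View pics/d_ov.png

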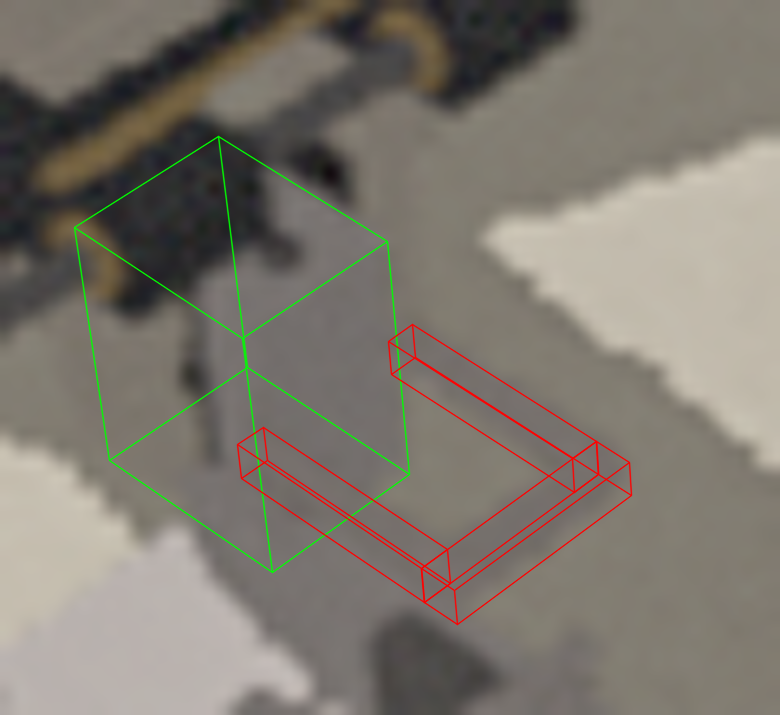

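Run:
```python
from h import *
T=lambda p:cr(p,(285,140),7); S=lambda p:cr(p,(160,200),8)
Nt=lambda p:cr(p,(165,165),8); Ns=lambda p:cr(p,(290,160),10)
pr=lambda n,L:print(n,[x.round(4).tolist() for x in L],np.mean(L,0).round(4))
pr('nest',[tri(Ns(s),Nt(t)) for s,t in [((78,235),(392,295)),((225,95),(178,398)),((517,222),(68,155)),((385,370),(280,65))]])
pr('pocket',[tri(Ns(s),Nt(t)) for s,t in [((200,235),(300,270)),((258,168),(203,312)),((410,220),(148,185)),((345,297),(245,150))]])
pr('deck',[tri(S(s),T(t)) for s,t in [((462,530),(268,70)),((665,362),(78,145)),((75,240),(432,435))]])
pr('deckholes',[tri(S(s),T(t)) for s,t in [((465,490),(258,88)),((630,350),(100,150)),((104,228),(410,437))]])
```

```text
nest [[0.5434, 0.1318, 0.0235], [0.5081, 0.21, 0.0231], [0.5981, 0.2514, 0.0214], [0.6308, 0.1746, 0.0206]] [0.5701 0.192  0.0221]
pocket [[0.5546, 0.1671, 0.0177], [0.5391, 0.2012, 0.0196], [0.5855, 0.2208, 0.0249], [0.599, 0.1868, 0.0191]] [0.5695 0.194  0.0203]
deck [[0.6933, -0.1933, 0.0105], [0.6634, -0.1115, 0.0086], [0.5348, -0.2527, 0.0142]] [ 0.6305 -0.1858  0.0111]
deckholes [[0.6842, -0.1878, 0.0154], [0.6591, -0.1206, 0.0148], [0.5342, -0.2432, 0.0145]] [ 0.6259 -0.1839  0.0149]
```

{"op": "play_rows", "data": {
  "series": [0.002,0.0016,-0.0013,0,0.003,0,0,0,0.003,0,0,0,0,0,0,0,0,0,0,0]
}}

```text
time_s: 15.97
tcp_pos: [0.5686, 0.1922, 0.0419]
eef_rot: [102.1, 90.0, -143.6]
contact_force: [-0.2, 0.0, -3.4]
gripper_width: 0.0337
```

```bash
python3 -c "
from st import *
to(.5693,.1927,.04)"
```

```text
t15.97 tcp [0.5686 0.1922 0.0419] xaxis [-0.001 -0.    -1.   ] yaw of z 114.28 y ax [-0.912 -0.411  0.001] F [-0.2  0.  -3.4] M [ 0.02  0.06 -0.01] w 0.0337
need tool [ 0.0019 -0.0009  0.0002]
```

{"op": "play_rows", "data": {
  "series": [0.001,-0.0007,0,0,0.001,0,0,0,0,0,0,0,0,0,0,0,0,0,0,0]
}}

```text
time_s: 16.38
tcp_pos: [0.5695, 0.1927, 0.0404]
eef_rot: [-70.2, 90.0, 44.0]
contact_force: [-0.3, -0.1, -2.5]
gripper_width: 0.0337
```

{"op": "play_rows", "data": {
  "series": [0.001,0,0,0,0.001,0,0,0,0,0,0,0,0,0,0,0,0,0,0,0]
}}

```text
time_s: 16.8
tcp_pos: [0.5695, 0.1927, 0.0384]
eef_rot: [-156.7, 90.0, -42.4]
contact_force: [0.7, 0.4, -3.1]
gripper_width: 0.0337
```

```bash
python3 -c "
from st import *
to(.5693,.1927,.04)"
```

```text
t16.80 tcp [0.5695 0.1927 0.0384] xaxis [ 0. -0. -1.] yaw of z 114.28 y ax [-0.912 -0.411 -0.   ] F [ 0.7  0.4 -3.1] M [0.01 0.04 0.02] w 0.0337
need tool [-0.0016  0.0001  0.0001]
```

{"op": "play_rows", "data": {
  "series": [0.0008,0,0,0,0.0007,0,0,0,0,0,0,0,0,0,0,0,0,0,0,0]
}}

```text
time_s: 17.22
tcp_pos: [0.5695, 0.1926, 0.0368]
eef_rot: [104.1, 90.0, -141.6]
contact_force: [-0.2, 0.4, -3.7]
gripper_width: 0.0337
```

```bash
python3 -c "
from st import *
to(.5693,.1927,.04)"
```

```text
t17.22 tcp [0.5695 0.1926 0.0368] xaxis [-0. -0. -1.] yaw of z 114.28 y ax [-0.912 -0.411  0.   ] F [-0.2  0.4 -3.7] M [ 0.02  0.02 -0.05] w 0.0337
need tool [-0.0032  0.0001  0.0001]
```

{"op": "play_rows", "data": {
  "series": [0.0008,0,0,0,0.0007,0,0,0,0,0,0,0,0,0,0,0,0,0,0,0]
}}

```text
time_s: 17.63
tcp_pos: [0.5694, 0.1926, 0.0353]
eef_rot: [117.3, 90.0, -128.5]
contact_force: [-0.6, 0.4, -2.5]
gripper_width: 0.0336
```

```bash
python3 -c "
from st import *
to(.5693,.1927,.04)"
```

```text
t17.63 tcp [0.5694 0.1926 0.0353] xaxis [-0. -0. -1.] yaw of z 114.28 y ax [-0.912 -0.411  0.   ] F [-0.6  0.4 -2.5] M [-0.01  0.08  0.03] w 0.0336
need tool [-0.0047  0.0001  0.0001]
```

{"op": "play_rows", "data": {
  "series": [0.0008,0,0,0,0.0007,0,0,0,0,0,0,0,0,0,0,0,0,0,0,0]
}}

```text
time_s: 18.05
tcp_pos: [0.5694, 0.1927, 0.0339]
eef_rot: [105.9, 90.0, -139.8]
contact_force: [-1.0, -1.0, -3.3]
gripper_width: 0.0337
```

```bash
python3 -c "
from st import *
to(.5693,.1927,.04)"
```

```text
t18.05 tcp [0.5694 0.1927 0.0339] xaxis [-0. -0. -1.] yaw of z 114.28 y ax [-0.912 -0.411  0.   ] F [-1.  -1.  -3.3] M [-0.04  0.04  0.01] w 0.0337
need tool [-0.0061  0.0001  0.0001]
```

{"op": "play_rows", "data": {
  "series": [0.0008,0,0,0,0.0007,0,0,0,0,0,0,0,0,0,0,0,0,0,0,0]
}}

```text
time_s: 18.47
tcp_pos: [0.5694, 0.1927, 0.0323]
eef_rot: [150.7, 90.0, -95.0]
contact_force: [0.1, -0.5, -3.8]
gripper_width: 0.0339
```

{"op": "play_rows", "data": {
  "series": [0.0008,0,0,0,0.0007,0,0,0,0,0,0,0,0,0,0,0,0,0,0,0]
}}

```text
time_s: 18.88
tcp_pos: [0.5695, 0.1927, 0.0309]
eef_rot: [-66.9, 90.0, 47.4]
contact_force: [-0.8, -0.6, -4.3]
gripper_width: 0.0336
```

```bash
python3 -c "
from st import *
to(.5693,.1927,.04)"
```

```text
t18.88 tcp [0.5695 0.1927 0.0309] xaxis [ 0.  0. -1.] yaw of z 114.28 y ax [-0.912 -0.411 -0.   ] F [-0.8 -0.6 -4.3] M [0.02 0.09 0.02] w 0.0336
need tool [-0.0091  0.0001  0.0001]
```

{"op": "play_rows", "data": {
  "series": [0.0006,0,0,0,0.0006,0,0,0,0,0,0,0,0,0,0,0,0,0,0,0]
}}

```text
time_s: 19.3
tcp_pos: [0.5694, 0.1926, 0.0297]
eef_rot: [148.0, 90.0, -97.8]
contact_force: [0.3, 0.5, -2.6]
gripper_width: 0.0341
```

{"op": "play_rows", "data": {
  "series": [0.0006,0,0,0,0.0005,0,0,0,0,0,0,0,0,0,0,0,0,0,0,0]
}}

```text
time_s: 19.72
tcp_pos: [0.5694, 0.1927, 0.0285]
eef_rot: [132.9, 90.0, -112.9]
contact_force: [-0.5, 0.9, -3.7]
gripper_width: 0.0337
```

```bash
python3 -c "
from st import *
to(.5693,.1927,.04)"
```

```text
t19.72 tcp [0.5694 0.1927 0.0285] xaxis [-0. -0. -1.] yaw of z 114.28 y ax [-0.912 -0.411  0.   ] F [-0.5  0.9 -3.7] M [-0.05  0.03  0.02] w 0.0337
need tool [-0.0115  0.0001  0.0001]
```

{"op": "play_rows", "data": {
  "series": [0.0004,0,0,0,0.0004,0,0,0,0,0,0,0,0,0,0,0,0,0,0,0]
}}

```text
time_s: 20.13
tcp_pos: [0.5695, 0.1927, 0.0281]
eef_rot: [-92.8, 90.0, 21.5]
contact_force: [-2.0, -0.4, 4.3]
gripper_width: 0.0339
```

{"op": "play_rows", "data": {
  "series": [0.0003,0,0,0,0.0003,0,0,0,0,0,0,0,0,0,0,0,0,0,0,0]
}}

```text
time_s: 20.55
tcp_pos: [0.5695, 0.1927, 0.0281]
eef_rot: [-98.9, 90.0, 15.4]
contact_force: [-4.6, -1.0, 9.2]
gripper_width: 0.0339
```

```bash
python3 -c "
from st import *; from look import look
to(.5693,.1927,.04)
look('g',{'scene':(285,135,80,75,9)})"
```

```text
t20.55 tcp [0.5695 0.1927 0.0281] xaxis [ 0.001  0.    -1.   ] yaw of z 114.3 y ax [-0.911 -0.411 -0.001] F [-4.6 -1.   9.2] M [-0.24  1.74  0.03] w 0.0339
need tool [-0.0119  0.0002  0.0001]
```

View pics/g_scene.png

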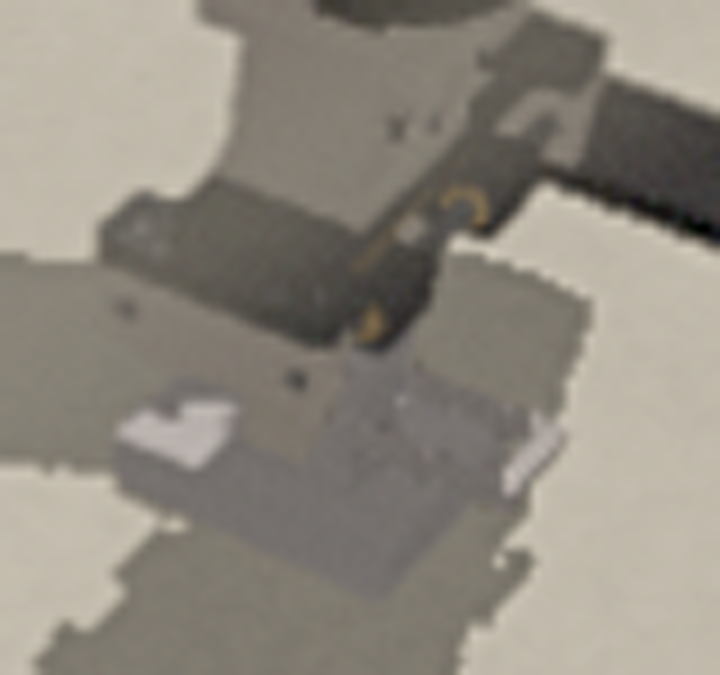

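{"op": "play_rows", "data": {
  "series": [0,0,0,0,0,0,0,0,0,0,0,0,0,0,0,0,0,0,0,0],
  "squeeze": 5
}}

```text
time_s: 21.02
tcp_pos: [0.5697, 0.1927, 0.0279]
eef_rot: [-95.4, 90.0, 18.9]
contact_force: [-3.6, -0.2, 6.5]
gripper_width: 0.0342
```

{"op": "play_rows", "data": {
  "series": [0,0,0,0,0,0,0,0,0,0,0,0,0,0,0,0,0,0,0,0],
  "jaw": 80
}}

```text
time_s: 21.43
tcp_pos: [0.5695, 0.1927, 0.027]
eef_rot: [-151.3, 90.0, -37.0]
contact_force: [-0.4, -0.5, -0.2]
gripper_width: 0.0619
```

{"op": "play_rows", "data": {
  "series": [0,0,0,0,0,0,0,0,0,0,0,0,0,0,0,0,0,0,0,0]
}}

```text
time_s: 21.85
tcp_pos: [0.5694, 0.1927, 0.0272]
eef_rot: [134.2, 90.0, -111.5]
contact_force: [-0.3, 0.3, 0.2]
gripper_width: 0.0697
```

```bash
python3 -c "
from st import *; from look import look
to(.5693,.1927,.04)"
```

```text
t21.85 tcp [0.5694 0.1927 0.0272] xaxis [-0. -0. -1.] yaw of z 114.28 y ax [-0.912 -0.411  0.   ] F [-0.3  0.3  0.2] M [ 0.05 -0.01 -0.05] w 0.0697
need tool [-0.0128  0.0001  0.0001]
```

Released. Raise straight up, then away.

{"op": "play_rows", "data": {
  "series": [-0.01,0,0,0,-0.02,0,0,0,-0.03,0,0,0,-0.035,0,0,0,-0.035,0,0,0]
}}

```text
time_s: 22.27
tcp_pos: [0.569, 0.1923, 0.1591]
eef_rot: [111.6, 90.0, -134.1]
contact_force: [1.5, -0.1, -0.4]
gripper_width: 0.0699
```

{"op": "play_rows", "data": {
  "series": [-0.03,0.02,-0.01,0,-0.01,0.03,-0.02,0,0,0.03,-0.025,0,0,0.03,-0.025,0,0,0.01,-0.01,0]
}}

```text
time_s: 22.68
tcp_pos: [0.4943, 0.0582, 0.1984]
eef_rot: [-54.7, 90.0, 59.5]
contact_force: [-0.6, 0.6, -1.5]
gripper_width: 0.0702
```

{"op": "play_rows", "data": {
  "series": [0,0,-0.03,0,0,0,-0.03,0,0,0,-0.03,0,0,0,-0.03,0,0,0,0,0]
}}

```text
time_s: 23.1
tcp_pos: [0.5478, -0.0516, 0.1977]
eef_rot: [-169.1, 89.9, -55.0]
contact_force: [-0.4, 0.6, -0.1]
gripper_width: 0.0701
```

Run:
```python
from st import *; from look import look; from ov import *
st()
look('h',{'scene':(0,0,512,384,1),'top':(0,0,512,384,1)})
for cam,cr_ in(('scene',(285,135,80,75,9)),('top',(160,155,70,70,9))):
    overlay(f'pics/h_{cam}_raw.png',cam,np.array([.5699,.193,.038]),np.radians(24.3),cr_,f'pics/h_{cam}_ov.png')
```

```text
t23.10 tcp [ 0.5478 -0.0516  0.1977] xaxis [ 0.001 -0.001 -1.   ] yaw of z 114.14 y ax [-0.913 -0.409 -0.   ] F [-0.4  0.6 -0.1] M [ 0.05 -0.03  0.01] w 0.0701
```

View pics/h_scene_ov.png

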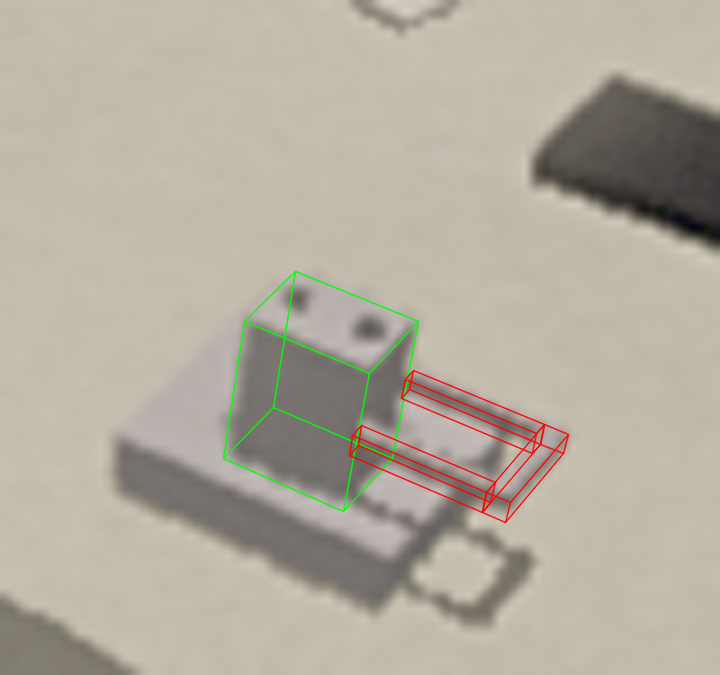

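View pics/h_top_ov.png

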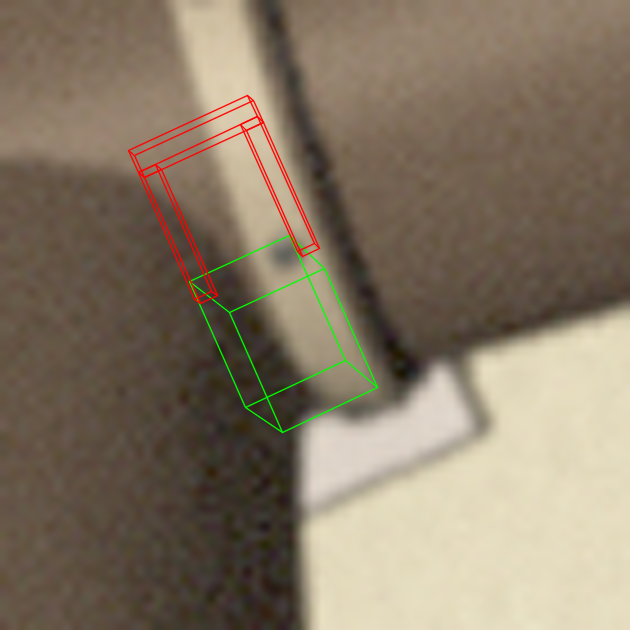

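View pics/h_scene.png

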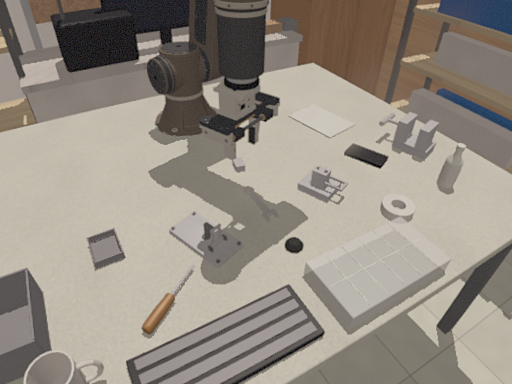

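View pics/h_top.png

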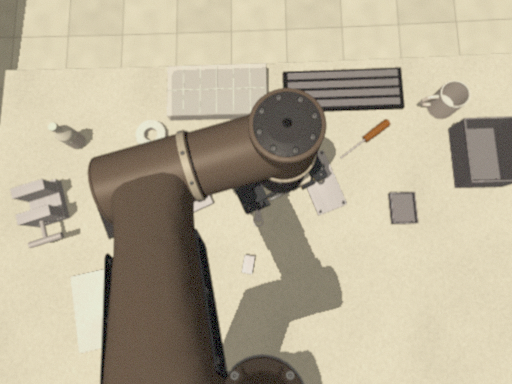

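Run:
```python
import cv2
im=cv2.imread('pics/h_scene_raw.png')[160:202,294:354]
cv2.imwrite('pics/h_z.png',cv2.resize(im,None,fx=13,fy=13,interpolation=cv2.INTER_CUBIC))
```

```text
(no output)
```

View pics/h_z.png

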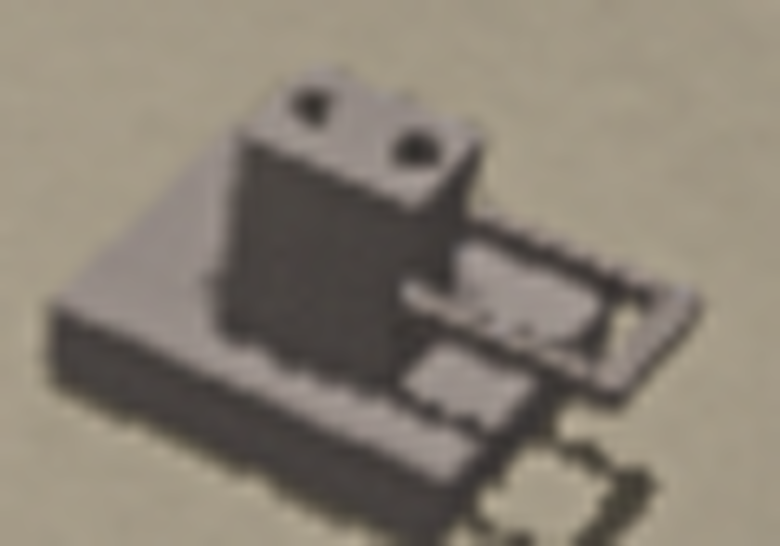

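Run:
```python
from h import *
B=np.array([(22,-17,28),(-22,-17,28),(22,17,28),(-22,17,28),(76,-21,-2),(76,21,6)])/1000.
Bu=cr([(415,210),(240,140),(485,140),(325,70),(620,405),(700,300)],(294,160),13)
N=np.array([(-50,-42.5,20),(50,-42.5,20),(-50,-42.5,0)])/1000.; Nu=cr([(52,305),(445,480),(52,380)],(294,160),13)
ny=np.radians(24.3)
def f(p):
    du=p[:2];th=p[2];z=p[3];yaw=p[4]
    c,s=np.cos(th),np.sin(th); Pb=B@np.array([[c,0,s],[0,1,0],[-s,0,c]]).T
    return np.r_[(proj('scene',tf(.5699,.193,yaw,Pb,z))+du-Bu).ravel(),(proj('scene',tf(.5699,.193,ny,N))+du-Nu).ravel()]
r=least_squares(f,[0,0,0,.038,ny]); J=np.linalg.inv(r.jac.T@r.jac)*r.fun.var()
print('shift px',r.x[:2].round(2),'pitch rad',r.x[2].round(3),'z',r.x[3].round(4),'yaw',np.degrees(r.x[4]).round(1),'sd',np.sqrt(np.diag(J)).round(4)); print(r.fun.reshape(-1,2).round(2).tolist())
```

```text
shift px [ 0.71 -0.46] pitch rad -0.058 z 0.036 yaw 22.3 sd [0.2207 0.2853 0.0236 0.0013 0.0242]
[[-0.14, -0.12], [-0.32, -0.04], [0.37, -0.39], [-0.81, -0.08], [-0.37, 1.12], [0.76, -0.5], [0.18, 0.09], [0.79, 0.32], [-0.47, -0.39]]
```

Run:
```python
import ov; from ov import *
K,k1,Tm=CAM['scene']; K2=K.copy(); K2[0,2]+=.2; K2[1,2]-=.9; CAM['scene']=(K2,k1,Tm)
for p in(0,-.058):
  overlay('pics/h_scene_raw.png','scene',np.array([.5699,.193,.038]),np.radians(24.3),(294,158,60,48,13),f'pics/h_p{int(-p*1000)}.png',pitch=p,nest=(.5699,.193,np.radians(24.3)),g=.8)
```

```text
(no output)
```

View pics/h_p0.png

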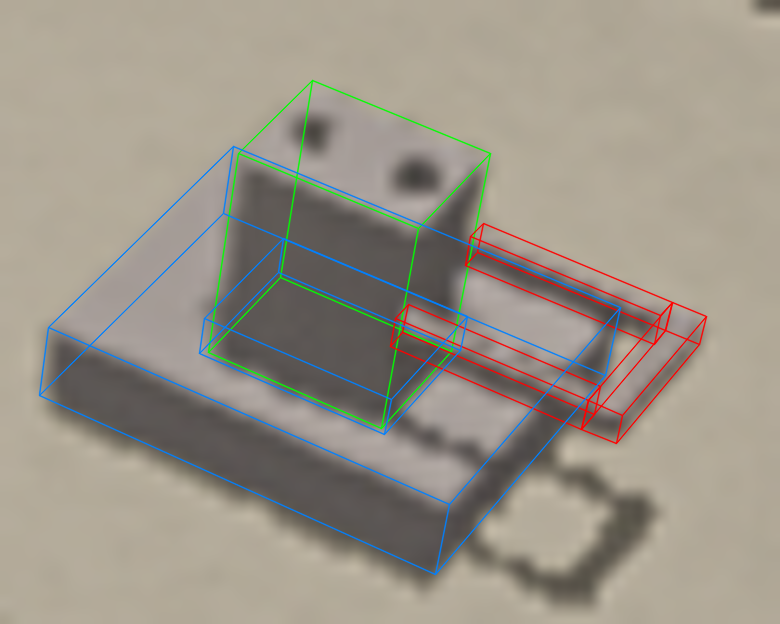

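View pics/h_p58.png

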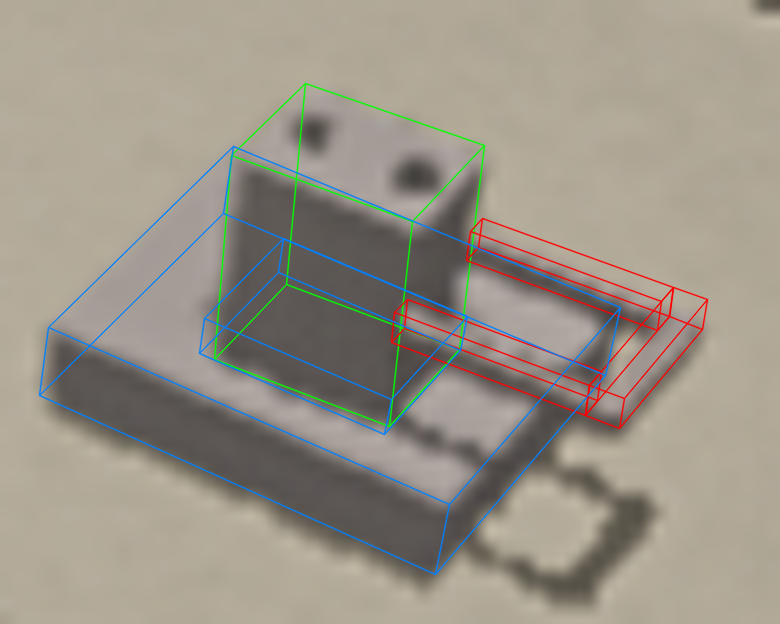

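```bash
python3 -c "
from st import *
st()
from plant import close_job
print(close_job())"
```

```text
t23.20 tcp [ 0.5465 -0.0492  0.1974] xaxis [-0. -0. -1.] yaw of z 114.14 y ax [-0.913 -0.409  0.   ] F [-1.4  0.5  0.8] M [ 0.07  0.02 -0.02] w 0.0699
the job is handed in; nothing more can be done
None
```

The block is off the hook and sitting in the nest's pocket, released, with the hand drawn away. I handed the job in at 23.2 s; the interface reports no verdict.

- **Freeing the block:** I gripped it across its y faces, raised it about 3 mm and pushed the bail against the keeper in 1–2 mm steps. The highest tool force at any check was about 15 N. The bail then slid up between tip and keeper and came clear above the beak.
- **Placing it:** I set it down in about 1 mm steps. It entered the pocket with no side contact. It touched bottom at TCP z 28.1 mm, the height expected for the pocket floor, and I pressed it down with about 13 N before letting go.
- **Last checks:** After release the tool force was about zero. The scene picture shows the block standing in the pocket with its bail clear above the plate, and nothing on the table looks moved.
- **Checks that disagreed or were missed:**
  - The scene camera sits about 1 px (3–4 mm along its line of sight) off the arm's measured pose.
  - A rough pose fit from one picture gave a nose-up tilt of 0.058 ± 0.024 rad, just under the 0.06 limit, with z 36 ± 1.3 mm. The zero-tilt outline fits the picture better, and the touch-down height was right for the floor, so I judged the block upright.
  - The arm hid the nest in the last top picture, so I could not check it from there.

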